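# Click-test the canister lids and set the worn ones aside

## Robot

A 6-joint arm with a two-finger parallel gripper is mounted at the origin on the work surface. World frame = base frame: x ahead of the robot, y to its left, z up, the work surface at z = 0. Lengths are in m, angles in rad, forces in N, time in s.
With the tool pointing down it reaches from about 0.325 to 0.775 m from the base axis. Payload 5.5 kg.
Tool frame: the origin (TCP) lies between the finger pads; the fingertips stand 8 mm ahead of it and the grasp point (between the pads) lies 11 mm behind it; z points along the fingers, y is the direction in which the jaws open and shut (so a half turn about z gives the same grasp; the last joint's range is limited). The gripper opens to 88 mm and grips with 3 to 60 N. Pads are 20 mm wide; open, the fingers measure 115 mm over their backs; the gripper's body (75 mm by 178 mm) begins 61 mm behind the grasp point.
Start: joints at [-0.057, 0.091, 1.231, -0, 1.82, -0.057], TCP at [0.6, -0, 0.196] pointing down, gripper open.
Joint ranges: [-2.87, 2.87], [-0.86, 2.18], [0.17, 2.46], [-1.51, 4.65], [0.06, 2.69], [-2.65, 2.65]. Speed limits (rad/s): [2.57, 2.57, 3.01, 3.14, 3.14, 3.14].

## Interface

Orientations are given as a rotation vector (axis times angle).
In Python, from workcell import env gives the robot as it stands. The module is installed in compiled form; this text tells all that it offers.
- The arm moves only by the tool drive_tool, never from a script. Its argument "commands" is one flat list of numbers, 4 for each row, row after row: the shift along the tool's x, y, z in cm, then the turn about the tool's z in rad. A call has 1 to 10 rows; each row shifts and turns the pose as measured when the row begins, along the tool's axes as they then stand; what a row does not reach is not made up. A row lasts 1/12 s, in which the tool goes at most 41.7 mm and 7.16 degrees, less where a joint would pass 70% of its speed; a pose out of reach is approached as far as the arm can. A call is refused whole if a number of a shift passes 4.17 or a number of a turn 0.125, either way. A call with a gripper value outside its range is refused whole. "claw" is the closure, from 0 (fully open) to 1 (shut), set as the call begins (left out, the last holds). The fingers move at their own pace and stop on an object; "force" is the grip in N (left out, the last holds). Time passes only in rows, so rows that do not move let the fingers close. It gives the time, the measured TCP pose, the force and the opening at its end, in the units of the state.
- env.sense(): the state, without advancing time (a new reading comes with each control period).
- env.read_camera(name): name is "scene" or "side" or "wrist"; returns a dict with "img" (400x640x3 uint8, red, green, blue), "fx", "fy", "cx", "cy" (pixels), "rvec" (rotation vector, rad) and "tvec" (3), from world to camera coordinates, as OpenCV has them; the wrist camera has in their place "hand_eye" (4x4, takes a point from camera to tool coordinates, whose origin is the TCP and whose axes are the flange's). Camera axes: x right, y down, z forward; pixel columns grow to the right and rows downward; lengths in m; the calibration is good to about 2 mm. The wrist camera is an equidistant fisheye: a pixel r from the principal point sees the ray r / f radians off the axis. A picture is of the moment at which its call begins: read the wrist's pose just before it. There is no depth.
- env.hand_in(): hands the job in, once; it reports no verdict.
The state is a dict: "t": time; "joints": joint angles; "dq": joint speeds; "joint_torque": joint torques, N m; "tcp_pos": TCP position; "tcp_rot": TCP orientation; "wrist_force": force on the tool from outside, world axes, zero at the start; "wrist_torque": the same for the moment, N m; "finger_gap": finger opening in m.
Only numpy, scipy, OpenCV 4.12 (cv2) and the standard library are available. Lean on these libraries where they do the work, as an engineer would, in place of code of your own. Each camera call takes 0.05 s, during which the arm holds its last target.

## Task

Test the lids of the three filled canisters on the steel tray: press each lid's push-button firmly down until it clicks, then let go. Canisters whose button stays down are sealed and stay on the steel tray; every canister whose button comes part of the way back up has a worn latch and must be set aside, stood upright on the floor of the white tub, put down and not dropped. Leave the bowl, the bottle and the spatula where they are.

Things in the scene. Friction and masses are not known exactly. Their poses are not given: they have to be found in the camera images.
- can1_mid (a point): Canister 1: clear rectangular box full of dark pills, white lid, oblong white push-button on top, loose, 0.2 to 0.5 kg. 92 long (own x) x 62 wide (own y) over the lid, lid top 114 mm above the underside; the lid's straight sides are the top 24 mm, the box below is 2 mm narrower on each side. This point: its centre, 57 mm above the underside; z up.
- can2_mid (a point): Canister 2: the same as canister 1. This point: its centre, 57 mm above the underside; own x along its length, z up.
- can3_mid (a point): Canister 3: the same as canister 1. This point: its centre, 57 mm above the underside; own x along its length, z up.
- button1_top (a point): Centre of the flat top of canister 1's button (52 x 28 mm, long way along own x). Not pressed: 14.5 mm proud of the lid top, 71.5 mm above the canister's centre point. It resists with 3 to 8 N, clicks through after some 4 mm and ends on a hard stop at 13 mm down. Nothing shows beforehand which lids are worn.
- button2_top (a point): The same on canister 2. All lids alike: when let go, a sound button stays down by itself, 1.5 mm proud of the lid (58.5 mm above the centre point); pressing again changes nothing. A worn one rises again and stops about half-way, some 8 mm proud (65 mm above the centre point), within 0.3 s.
- button3_top (a point): Centre of the top of canister 3's button, the same as on canisters 1 and 2.
- steel_tray: Work tray: stainless steel, low rolled rim, 300 (own x) x 310 (own y) x 22 mm high, fixed; the three canisters start on it. Origin: centre of its underside; the floor's top is 3 mm above it, walls 4 mm thick, z up.
- tub: Set-aside tub: shallow white plastic tub, open on top, 340 (own x) x 170 (own y) x 45 mm high, fixed, empty at the start. Origin: centre of its underside; the floor's top is 4 mm above it, walls 4 mm thick (lip to 7 mm outside), z up. Room for three canisters side by side along own x, turned crosswise.
- bowl: Bystander: steel bowl of white shell halves, 116 mm across, 50 mm high. Origin: centre of its underside.
- spray_bottle: Bystander: white bottle, 60 mm across, 170 mm high. Origin: centre of its underside.
- spatula_mid (a point): Bystander: spatula lying flat, 260 mm long. This point: its middle.
There are look-alikes about, which are no part of the job. Leave any green or pink look-alike of the part that bears can3_mid alone. What is shaped like the part that bears can1_mid but green is not meant.

How it is judged:
By the outcome, as a careful person would: the job done as asked, in the order asked, and still so for the second after the job is handed in, with the robot touching nothing.
It also fails if it takes over 72 s, if anything falls off the work surface, if the arm or the gripper's body presses on something with over 40 N, if the wrist force passes 120 N, or if a joint passes its speed limit or range.

## Working session

There is one attempt and no reset: what is moved stays moved. The work goes in short steps, Python scripts to look and compute and a tool call to move; the robot and the scene stay as the last step left them, time stands still between calls to the robot, and variables do not carry over. Pictures are saved under pics/ and viewed, and the job is handed in when it is done.

Besides the shell and the picture viewer there is one more tool, called after "Request:" in YAML: its name, and indented under it one key for each argument. drive_tool: Moves the arm, as the interface text tells. Its arguments: {"type":"object","properties":{"commands":{"type":"array"},"claw":{"type":"number"},"force":{"type":"number"}},"required":["commands"]}

```bash
mkdir -p pics
python3 - <<'E'
from workcell import env
import cv2,numpy as np
s=env.sense();print(s)
for n in("scene","side","wrist"):
    c=env.read_camera(n);cv2.imwrite(f"pics/{n}0.png",c["img"][:,:,::-1]);print({k:v for k,v in c.items() if k!="img"})
    np.savez(f"{n}0.npz",**c)
E
```

```text
{'t': 0.0, 'joints': array([-5.66896264e-02,  9.18320805e-02,  1.23186002e+00, -1.36861530e-05,
        1.81977550e+00, -5.66839782e-02]), 'dq': array([ 0.00103844,  0.00010916, -0.00076795, -0.00035719,  0.00034068,
        0.00027116]), 'joint_torque': array([-3.13584051e-04, -4.46447504e+01, -4.06449509e+01,  6.96761138e-02,
        2.93726998e-02, -1.50731516e-04]), 'tcp_pos': array([5.99665522e-01, 1.84379612e-05, 1.95237552e-01]), 'tcp_rot': array([-2.22046820e+00, -2.22044820e+00,  1.97587733e-03]), 'wrist_force': array([ 0.26584515, -0.76470476, -0.59953363]), 'wrist_torque': array([-0.07756138,  0.02541956,  0.00730317]), 'finger_gap': 0.08775495612175796}
{'fx': 415.9655813473211, 'fy': 415.9655813473211, 'cx': 323.2406496316386, 'cy': 194.98324413300747, 'rvec': array([ 1.53573171,  2.02619507, -0.80839992]), 'tvec': array([ 0.13878409, -0.31055487,  1.79105014])}
{'fx': 459.866999560591, 'fy': 459.866999560591, 'cx': 317.63148333826956, 'cy': 198.1264971401517, 'rvec': array([ 2.22754153, -0.30768906,  0.1306971 ]), 'tvec': array([-0.5192849 ,  0.17013411,  1.29899962])}
{'fx': 309.70691628693146, 'fy': 309.70691628693146, 'cx': 316.1443433939434, 'cy': 202.2804556265923, 'hand_eye': array([[-1.15258287e-03, -9.60695853e-01, -2.77600703e-01,
         7.74322024e-02],
       [ 9.99999335e-01, -1.12119718e-03, -2.71802725e-04,
        -7.17365673e-04],
       [-5.01253736e-05, -2.77600831e-01,  9.60696506e-01,
        -1.88665209e-01],
       [ 0.00000000e+00,  0.00000000e+00,  0.00000000e+00,
         1.00000000e+00]])}
```

View pics/scene0.png

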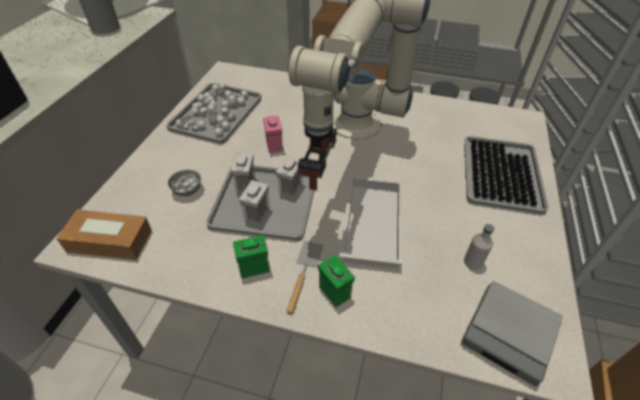

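View pics/side0.png

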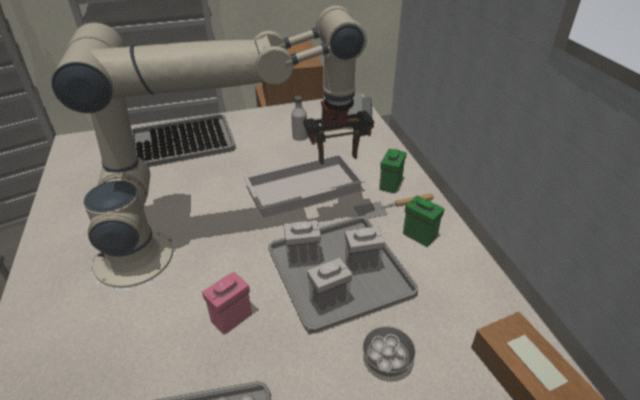

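View pics/wrist0.png

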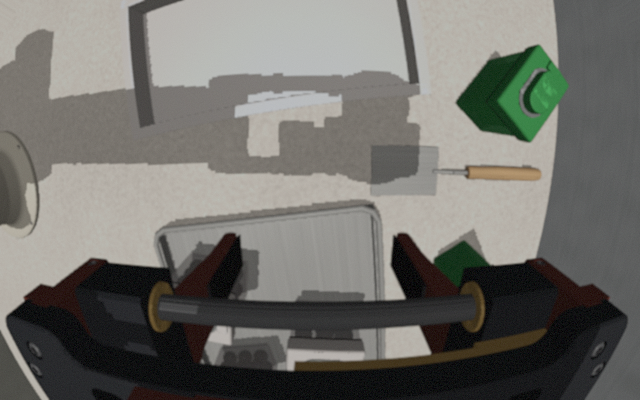

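Run:
```python
import cv2,numpy as np
a=cv2.imread("pics/scene0.png")[130:270,200:420];b=cv2.imread("pics/side0.png")[150:330,240:430]
cv2.imwrite("pics/z1.png",cv2.resize(a,None,fx=3.6,fy=3.6,interpolation=cv2.INTER_CUBIC))
cv2.imwrite("pics/z2.png",cv2.resize(b,None,fx=3.3,fy=3.3,interpolation=cv2.INTER_CUBIC))
```

```text
(no output)
```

View pics/z1.png

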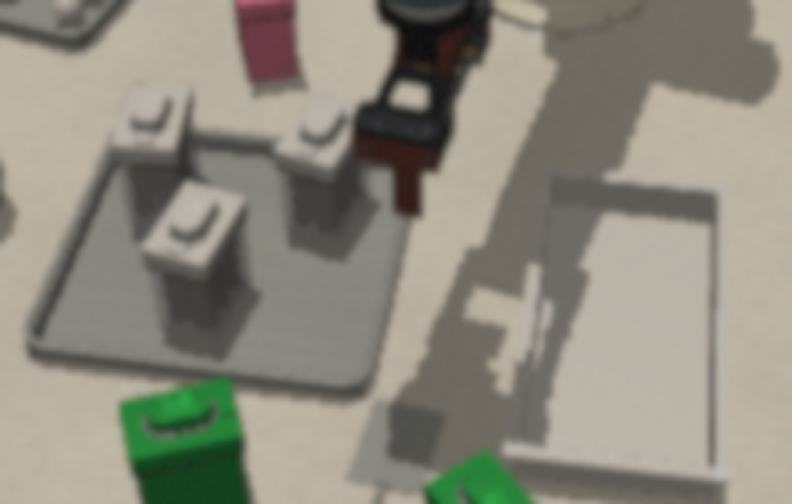

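View pics/z2.png

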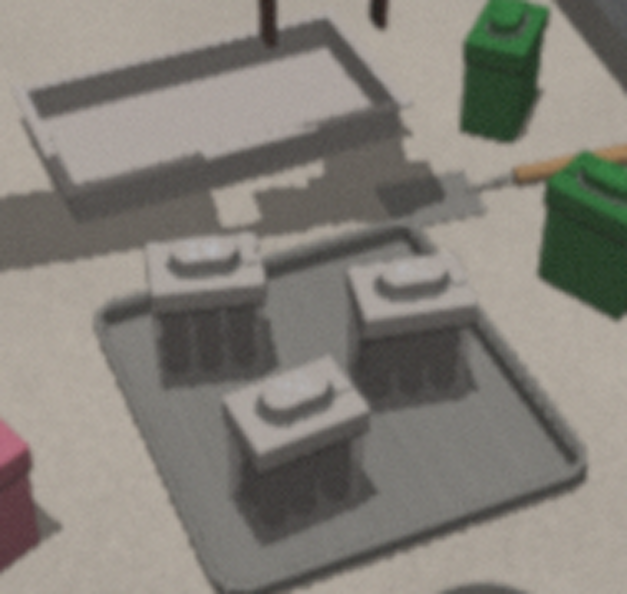

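```bash
cat > h.py <<'E'
import cv2,numpy as np
from scipy.spatial.transform import Rotation as R
def ray(c,px):
    Rm=R.from_rotvec(c["rvec"]).as_matrix()
    d=np.array([(px[0]-c["cx"])/c["fx"],(px[1]-c["cy"])/c["fy"],1.])
    return -Rm.T@c["tvec"],Rm.T@d
def onz(c,px,z):
    o,d=ray(c,px);return o+d*(z-o[2])/d[2]
def tri(a,b):
    # closest midpoint of two (o,d)
    (o1,d1),(o2,d2)=a,b
    t=np.linalg.lstsq(np.c_[d1,-d2],o2-o1,rcond=None)[0]
    p,q=o1+t[0]*d1,o2+t[1]*d2
    return (p+q)/2,np.linalg.norm(p-q)
def wray(c,s,px):
    T=c["hand_eye"];Rt=R.from_rotvec(s["tcp_rot"]).as_matrix()
    v=np.array([px[0]-c["cx"],px[1]-c["cy"]]);r=np.hypot(*v);th=r/c["fx"]
    d=np.r_[v/max(r,1e-9)*np.sin(th),np.cos(th)]
    return Rt@T[:3,3]+s["tcp_pos"],Rt@T[:3,:3]@d
def wz(c,s,px,z):
    o,d=wray(c,s,px);return o+d*(z-o[2])/d[2]
def wproj(c,s,p):
    T=c["hand_eye"];Rt=R.from_rotvec(s["tcp_rot"]).as_matrix()
    q=T[:3,:3].T@(Rt.T@(np.asarray(p)-s["tcp_pos"])-T[:3,3])
    th=np.arctan2(np.hypot(q[0],q[1]),q[2]);v=q[:2]/np.hypot(q[0],q[1])
    return c["fx"]*th*v+[c["cx"],c["cy"]]
E
python3 - <<'E'
from h import *
np.set_printoptions(precision=4,suppress=True)
S=np.load("scene0.npz");D=np.load("side0.npz")
sc=lambda x,y:(x/3.6+200,y/3.6+130)
sd=lambda x,y:(x/3.3+240,y/3.3+150)
for a,b in [((195,215),(295,390)),((150,108),(205,252)),((325,117),(412,272))]:
  for bb in (b,): pass
B={'sc':[(195,212),(150,107),(324,115)],'sd':[(205,252),(412,273),(295,388)]}
for a in B['sc']: print('sc',onz(S,sc(*a),.1315))
for a in B['sd']: print('sd',onz(D,sd(*a),.1315))
print('tub sc',[onz(S,sc(*p),.045) for p in [(553,178),(722,190),(725,480),(505,452)]])
print('tub sd',[onz(D,sd(*p),.045) for p in [(15,90),(330,18),(405,100),(75,190)]])
print('tray sc',[onz(S,sc(*p),.022) for p in [(30,345),(365,388)]])
print('tray sd',[onz(D,sd(*p),.022) for p in [(100,315),(410,228),(585,465),(225,590)]])
E
```

```text
sc [ 0.6162 -0.2043  0.1315]
sc [ 0.4973 -0.2973  0.1315]
sc [ 0.4619 -0.1366  0.1315]
sd [ 0.4587 -0.1443  0.1315]
sd [ 0.6072 -0.2126  0.1315]
sd [ 0.4858 -0.3027  0.1315]
tub sc [array([0.3948, 0.0752, 0.045 ]), array([0.3649, 0.2385, 0.045 ]), array([0.7071, 0.2884, 0.045 ]), array([0.7296, 0.1077, 0.045 ])]
tub sd [array([0.3537, 0.2368, 0.045 ]), array([0.6955, 0.2719, 0.045 ]), array([0.7222, 0.111 , 0.045 ]), array([0.3841, 0.0651, 0.045 ])]
tray sc [array([ 0.7165, -0.3347,  0.022 ]), array([ 0.68  , -0.0303,  0.022 ])]
tray sd [array([ 0.3783, -0.0788,  0.022 ]), array([ 0.6717, -0.0464,  0.022 ]), array([ 0.7065, -0.3438,  0.022 ]), array([ 0.4119, -0.3779,  0.022 ])]
```

Request:
drive_tool:
  commands: [-3.3,-0.7,-0.9,0,-3.3,-0.7,-0.9,0,-3.3,-0.7,-0.9,0,-3.3,-0.7,-0.9,0,-3.3,-0.7,-0.9,0,-3.3,-0.7,-0.9,0,-3.3,-0.7,-0.9,0,-3.3,-0.7,-0.9,0,-3.3,-0.7,-0.9,0,0,0,0,0]

```text
t: 0.98
tcp_pos: [0.5336, -0.3069, 0.2723]
tcp_rot: [-2.204, -2.222, 0.011]
wrist_force: [-0.6, -0.4, -0.3]
finger_gap: 0.0878
```

```bash
cat > shot.py <<'E'
import sys
from workcell import env
from h import *
np.set_printoptions(precision=4,suppress=True)
tag=sys.argv[1];cams=sys.argv[2:] or["wrist"]
s=env.sense()
print(s["t"],s["tcp_pos"],s["tcp_rot"],s["wrist_force"],s["finger_gap"],s["joints"])
for n in cams:
    c=env.read_camera(n);np.savez(f"{n}_{tag}.npz",**c,tcp_pos=s["tcp_pos"],tcp_rot=s["tcp_rot"])
    cv2.imwrite(f"pics/{n}_{tag}.png",c["img"][:,:,::-1])
E
python3 shot.py a
```

```text
0.9833 [ 0.5336 -0.3069  0.2723] [-2.2045 -2.2222  0.0106] [-0.5944 -0.4179 -0.2778] 0.08784275193833227 [-0.5747  0.179   0.9994 -0.0046  1.9758 -0.5845]
```

View pics/wrist_a.png

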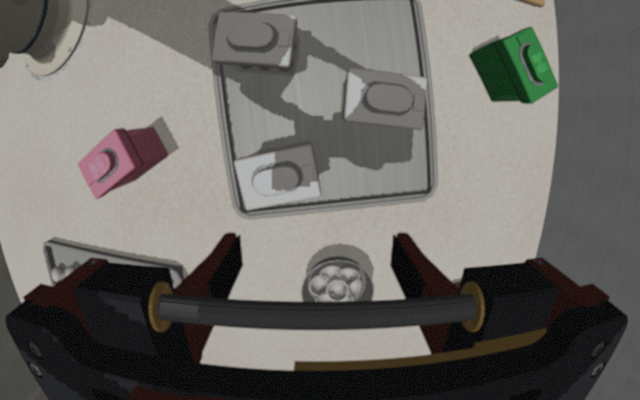

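Run:
```python
import cv2
a=cv2.imread("pics/wrist_a.png")[0:220,200:440]
cv2.imwrite("pics/z3.png",cv2.resize(a[:110],None,fx=3.3,fy=3.3,interpolation=cv2.INTER_CUBIC))
cv2.imwrite("pics/z4.png",cv2.resize(a[60:220],None,fx=3.3,fy=3.3,interpolation=cv2.INTER_CUBIC))
```

```text
(no output)
```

View pics/z3.png

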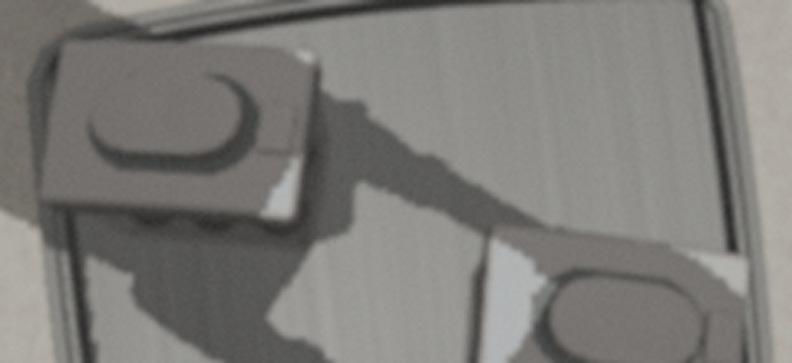

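View pics/z4.png

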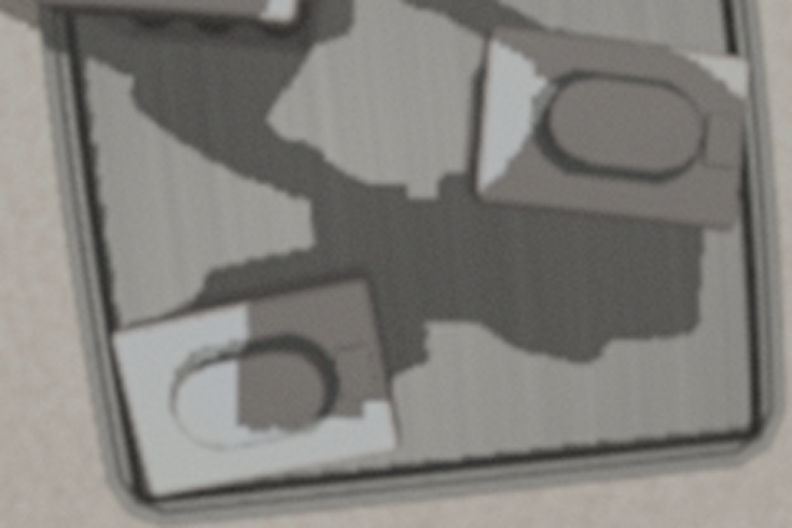

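Run:
```python
from h import *
np.set_printoptions(precision=4,suppress=True)
c=np.load("wrist_a.npz");s=c
z3=lambda p:(p[0]/3.3+200-.35,p[1]/3.3-.35); z4=lambda p:(p[0]/3.3+200-.35,p[1]/3.3+60-.35)
L={'A':(z3,[(65,40),(318,60),(295,222),(40,202)],(167,115)),'B':(z4,[(492,30),(748,65),(735,228),(478,198)],(627,123)),'C':(z4,[(113,332),(368,275),(397,452),(150,497)],(250,390))}
for k,(f,P,b) in L.items():
    Q=np.array([wz(c,s,f(p),.117)[:2] for p in P])
    e1=(Q[1]-Q[0]+Q[2]-Q[3])/2;e2=(Q[3]-Q[0]+Q[2]-Q[1])/2
    print(k,Q.mean(0),np.linalg.norm(e1),np.linalg.norm(e2),np.arctan2(e1[1],e1[0]),np.arctan2(-e2[0],e2[1])%np.pi,'btn',wz(c,s,f(b),.1315)[:2])
    (r:=cv2.minAreaRect(Q.astype(np.float32)*1000)) and print(r)
for p in [(240,215),(435,195)]: print(wz(c,s,p,.022))
```

```text
A [ 0.4592 -0.139 ] 0.09005891622982572 0.059438597654341487 -0.14971207498702538 3.0211937450454576 btn [ 0.4594 -0.1385]
((459.287353515625, -138.451171875), (60.51831817626953, 91.07615661621094), 82.11468505859375)
B [ 0.6083 -0.208 ] 0.0897664939944221 0.05747701097329434 -0.06974469881001089 3.0792037846552143 btn [ 0.6084 -0.207 ]
((608.51171875, -208.00477600097656), (57.566707611083984, 90.2215576171875), 85.97167205810547)
C [ 0.4857 -0.2999] 0.09070817002781939 0.0616420591708029 0.20343047513985268 0.1695586303536758 btn [ 0.4864 -0.2969]
((485.7397766113281, -299.5660400390625), (92.29642486572266, 62.35214614868164), 11.19420051574707)
[ 0.4136 -0.3769  0.022 ]
[ 0.712 -0.342  0.022]
```

```bash
cat > to.py <<'E'
import sys
from workcell import env
from h import *
np.set_printoptions(precision=3,suppress=True)
def rel(s,p,yaw):
    M=R.from_rotvec(s["tcp_rot"]).as_matrix()
    d=M.T@(np.array(p)-s["tcp_pos"])*100
    y=np.arctan2(M[1,1],M[0,1]); 
    dy=(yaw-y+np.pi/2)%np.pi-np.pi/2
    return d,-dy,y,M[:,2]   # tool z is down: turn about tool z = -world yaw
if __name__=="__main__":
    s=env.sense();a=list(map(float,sys.argv[1:]))
    d,t,y,z=rel(s,a[:3],a[3])
    print("t",s["t"],"tcp",s["tcp_pos"],"yaw",round(y,3),"zax",z,"F",s["wrist_force"],"gap",round(s["finger_gap"],4),"j6",s["joints"][5])
    print("shift cm",d,"turn",round(t,3))
E
python3 to.py .486 -.2985 .155 .19
```

```text
t 1.0333 tcp [ 0.534 -0.305  0.272] yaw 0.009 zax [-0.013  0.005 -1.   ] F [0.163 0.537 0.298] gap 0.0879 j6 -0.5821838799359752
shift cm [ 0.585 -4.67  11.724] turn -0.181
```

Request:
drive_tool:
  commands: [0.2,-1.6,2.5,0,0.2,-1.6,3,0,0.2,-1.6,3,0,0,0,1.5,-0.09,0,0,1,-0.09,0,0,0,0]
  claw: 1
  force: 20

```text
t: 1.53
tcp_pos: [0.4834, -0.2923, 0.1531]
tcp_rot: [-1.978, -2.417, 0.002]
wrist_force: [-0.5, -0.9, 0.3]
finger_gap: 0.0512
```

```bash
python3 to.py .486 -.2985 .1245 .19
```

```text
t 1.5333 tcp [ 0.483 -0.292  0.153] yaw 0.199 zax [-0.015  0.011 -1.   ] F [-0.462 -0.921  0.288] gap 0.0512 j6 -0.8031015059156519
shift cm [-0.702  0.163  2.849] turn 0.009
```

Request:
drive_tool:
  commands: [-0.35,0.1,0,0,-0.35,0.06,0,0,0,0,0,0,0,0,0,0,0,0,0,0,0,0,0,0]

```text
t: 2.03
tcp_pos: [0.4894, -0.2973, 0.156]
tcp_rot: [-1.987, -2.414, 0.0]
wrist_force: [0.2, 0.1, 0.1]
finger_gap: 0.0111
```

```bash
python3 to.py .486 -.2985 .1245 .19; python3 shot.py b wrist side
```

```text
t 2.0333 tcp [ 0.489 -0.297  0.156] yaw 0.194 zax [-0.012  0.01  -1.   ] F [0.243 0.124 0.084] gap 0.0111 j6 -0.7993291053051838
shift cm [-0.091 -0.329  3.153] turn 0.004
2.0333 [ 0.4894 -0.2973  0.156 ] [-1.9868 -2.414   0.0001] [0.2427 0.1238 0.0842] 0.011102420068563998 [-0.6061  0.028   1.3676  0.0012  1.7611 -0.7993]
```

View pics/wrist_b.png

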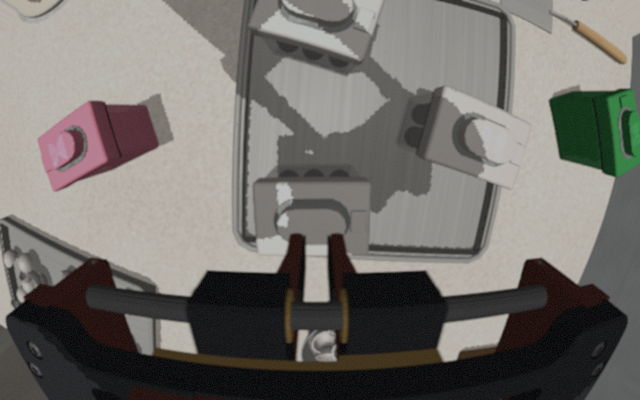

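View pics/side_b.png

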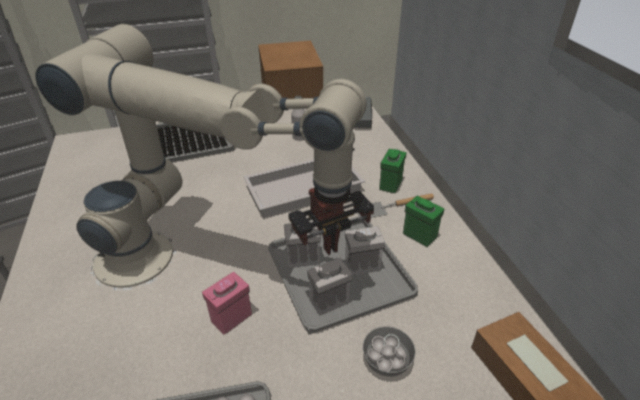

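Request:
drive_tool:
  commands: [-0.05,-0.3,0.6,0,0,0,0.6,0,0,0,0.5,0,0,0,0.4,0,0,0,0.4,0]

```text
t: 2.55
tcp_pos: [0.4859, -0.2986, 0.1296]
tcp_rot: [-1.989, -2.415, 0.0]
wrist_force: [0.9, 0.4, -1.3]
finger_gap: 0.0007
```

Request:
drive_tool:
  commands: [0,0,0.25,0,0,0,0.2,0]

```text
t: 2.72
tcp_pos: [0.4854, -0.2982, 0.1232]
tcp_rot: [-1.988, -2.413, 0.0]
wrist_force: [-0.5, 0.2, 0.4]
finger_gap: 0.0005
```

Request:
drive_tool:
  commands: [0,0,0.2,0,0,0,0.2,0]

```text
t: 2.88
tcp_pos: [0.4852, -0.2981, 0.1185]
tcp_rot: [-1.987, -2.413, 0.0]
wrist_force: [-0.7, 0.2, 0.1]
finger_gap: 0.0002
```

```bash
python3 shot.py c wrist side scene;python3 - <<'E'
import cv2,numpy as np
a=cv2.imread("pics/side_c.png")[200:330,260:430];b=cv2.imread("pics/wrist_c.png")[120:300,220:420]
cv2.imwrite("pics/z5.png",np.hstack([cv2.resize(a,(392,300),interpolation=3),cv2.resize(b,(333,300),interpolation=3)]))
E
```

```text
2.8833 [ 0.4852 -0.2981  0.1185] [-1.9873 -2.4125  0.0002] [-0.6868  0.1855  0.1301] 0.00021386111797976848 [-0.6114  0.0234  1.4385  0.0011  1.6956 -0.8039]
```

View pics/z5.png

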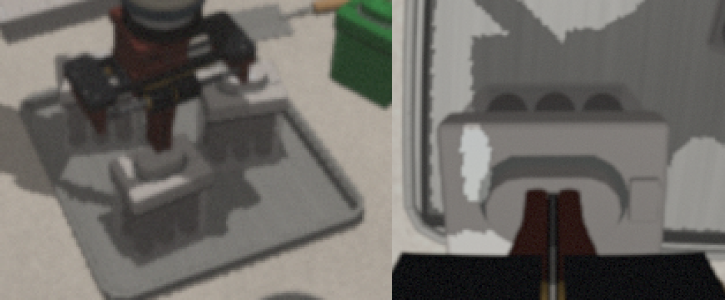

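```bash
python3 - <<'E'
from h import *
np.set_printoptions(precision=4,suppress=True)
S=np.load("scene0.npz");D=np.load("side0.npz");W=np.load("wrist_a.npz")
sc=lambda x,y:(x/3.6+200-.36,y/3.6+130-.36)
sd=lambda x,y:(x/3.3+240-.35,y/3.3+150-.35)
z3=lambda p:(p[0]/3.3+200-.35,p[1]/3.3-.35); z4=lambda p:(p[0]/3.3+200-.35,p[1]/3.3+60-.35)
for a,b,w in [((324,115),(205,252),z3((167,115))),((195,212),(412,273),z4((627,123))),((150,107),(295,388),z4((250,390)))]:
    r=[ray(S,sc(*a)),ray(D,sd(*b)),wray(W,W,w)]
    print(tri(r[0],r[1]),tri(r[0],r[2]),tri(r[1],r[2]))
E
python3 - <<'E'
import cv2,numpy as np
a=cv2.imread("pics/side_c.png")[210:300,300:400];b=cv2.imread("pics/scene_c.png")[130:230,210:320]
cv2.imwrite("pics/z6.png",np.hstack([cv2.resize(a,(444,400),interpolation=3)[:400],cv2.resize(b,(352,320),interpolation=3) if 0 else cv2.resize(b,(340,400),interpolation=3)]))
E
```

```text
(array([ 0.4584, -0.1395,  0.129 ]), np.float64(0.0009571202849003979)) (array([ 0.4594, -0.1385,  0.1307]), np.float64(0.0004941419208415346)) (array([ 0.4588, -0.1376,  0.1271]), np.float64(0.0008831513297795953))
(array([ 0.6095, -0.2076,  0.1268]), np.float64(0.002437054526792982)) (array([ 0.61  , -0.2075,  0.1264]), np.float64(0.0018901235969294675)) (array([ 0.6091, -0.2066,  0.127 ]), np.float64(0.0006799871356667736))
(array([ 0.4883, -0.3005,  0.1272]), np.float64(0.005987469823616086)) (array([ 0.4862, -0.3014,  0.1228]), np.float64(0.005785935239946177)) (array([ 0.4861, -0.2978,  0.1276]), np.float64(0.0006364769235047038))
```

View pics/z6.png

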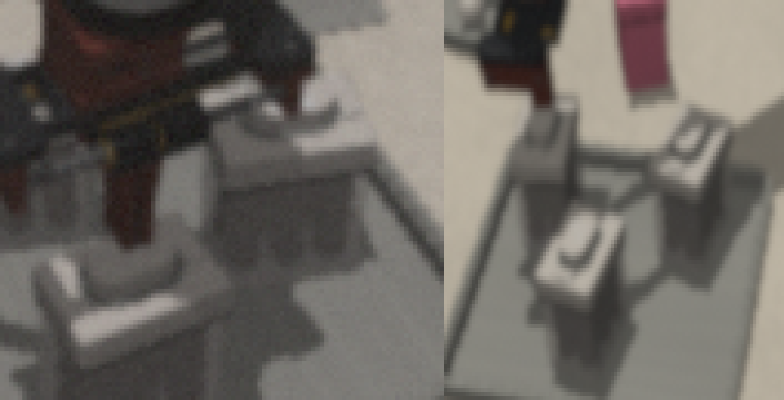

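Request:
drive_tool:
  commands: [0,0,0.15,0]

```text
t: 3.12
tcp_pos: [0.4854, -0.2982, 0.1176]
tcp_rot: [-1.988, -2.413, 0.0]
wrist_force: [0.1, -0.0, -0.7]
finger_gap: 0.0001
```

Request:
drive_tool:
  commands: [0,0,0.15,0]

```text
t: 3.2
tcp_pos: [0.4855, -0.2983, 0.1163]
tcp_rot: [-1.988, -2.414, 0.0]
wrist_force: [-0.0, 0.5, 0.1]
finger_gap: 0.0004
```

Request:
drive_tool:
  commands: [0,0,0.15,0]

```text
t: 3.28
tcp_pos: [0.4856, -0.2983, 0.115]
tcp_rot: [-1.988, -2.414, 0.0]
wrist_force: [-0.4, -1.4, 0.7]
finger_gap: 0.0002
```

```bash
python3 shot.py d wrist side scene
python3 - <<'E'
from h import *
np.set_printoptions(precision=4,suppress=True)
W=np.load("wrist_c.npz");T=W["hand_eye"]
for px in [(315.5,234),(311,234)]:
    v=np.array(px)-[W["cx"],W["cy"]];r=np.hypot(*v);th=r/W["fx"]
    d=T[:3,:3]@np.r_[v/r*np.sin(th),np.cos(th)]
    for x in (.01,0,-.01): k=(x-T[0,3])/d[0];print(x,T[:3,3]+k*d)
a=cv2.imread("pics/side_d.png")[210:310,290:390];b=cv2.imread("pics/wrist_d.png")[150:270,260:380]
cv2.imwrite("pics/z7.png",np.hstack([cv2.resize(a,(400,400),interpolation=3),cv2.resize(b,(400,400),interpolation=3)]))
E
```

```text
3.2833 [ 0.4856 -0.2983  0.115 ] [-1.9883 -2.414   0.    ] [-0.3803 -1.351   0.6692] 0.0001853077592944175 [-0.6113  0.0235  1.4446  0.0011  1.6877 -0.8039]
0.01 [ 0.01   -0.0009 -0.0213]
0 [ 0.     -0.0009  0.0034]
-0.01 [-0.01   -0.001   0.0282]
0.01 [ 0.01   -0.0035 -0.0213]
0 [ 0.     -0.0039  0.0034]
-0.01 [-0.01   -0.0044  0.0282]
```

View pics/z7.png

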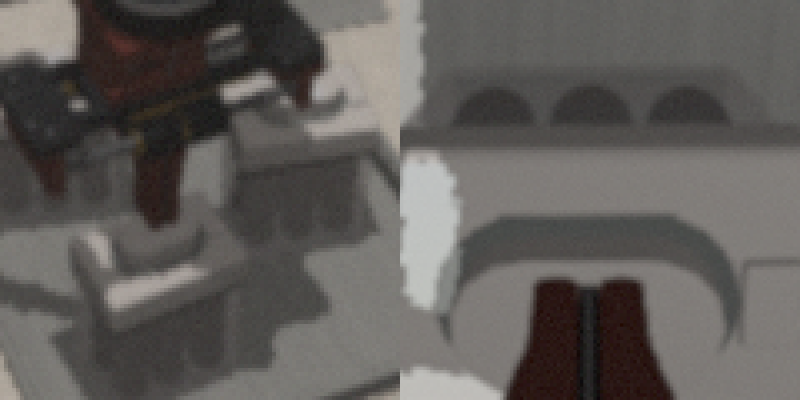

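Run:
```python
from h import *
np.set_printoptions(precision=4,suppress=True)
D=np.load("side_d.npz")
M=R.from_rotvec(D["rvec"] if 0 else D["rvec"]).as_matrix()
def pr(p): q=M@np.array(p)+D["tvec"]; return D["fx"]*q[0]/q[2]+D["cx"],D["fy"]*q[1]/q[2]+D["cy"]
for z in (.1,.107,.117,.127,.1315,.14): print(z,pr((.4856,-.2983,z)))
print(pr((.3537,.2368,.045)))
for x in (-.01,.01):
  print(pr((.4856,-.2983+x,.107)))
```

```text
0.1 (np.float64(328.73291031611086), np.float64(275.25916385384886))
0.107 (np.float64(328.74033094349164), np.float64(273.28767084543324))
0.117 (np.float64(328.7510343926642), np.float64(270.4440062700721))
0.127 (np.float64(328.7618603566757), np.float64(267.5677922705228))
0.1315 (np.float64(328.76677257284854), np.float64(266.2627274365582))
0.14 (np.float64(328.7761207547294), np.float64(263.7791267551347))
(np.float64(244.5311116141296), np.float64(177.26671115219037))
(np.float64(329.92949860866554), np.float64(276.32072373519895))
(np.float64(327.56731917535876), np.float64(270.2958246682633))
```

Run:
```python
from h import *
np.set_printoptions(precision=4,suppress=True)
for n in("wrist0.npz","wrist_a.npz"):
  W=np.load(n);T=W["hand_eye"]
  for px in [(230,236),(240,236),(395,236),(405,236)]:
    v=np.array(px)-[W["cx"],W["cy"]];r=np.hypot(*v);th=r/W["fx"]
    d=T[:3,:3]@np.r_[v/r*np.sin(th),np.cos(th)]
    for x in (.01,0): k=(x-T[0,3])/d[0];print(px,x,T[:3,3]+k*d)
```

```text
(230, 236) 0.01 [ 0.01   -0.051  -0.0259]
(230, 236) 0 [ 0.     -0.0585 -0.0018]
(240, 236) 0.01 [ 0.01   -0.045  -0.0256]
(240, 236) 0 [ 0.     -0.0515 -0.0014]
(395, 236) 0.01 [ 0.01    0.045  -0.0259]
(395, 236) 0 [ 0.      0.0517 -0.0018]
(405, 236) 0.01 [ 0.01    0.051  -0.0263]
(405, 236) 0 [ 0.      0.0586 -0.0022]
(230, 236) 0.01 [ 0.01   -0.051  -0.0259]
(230, 236) 0 [ 0.     -0.0584 -0.0017]
(240, 236) 0.01 [ 0.01   -0.045  -0.0256]
(240, 236) 0 [ 0.     -0.0515 -0.0014]
(395, 236) 0.01 [ 0.01    0.045  -0.0259]
(395, 236) 0 [ 0.      0.0517 -0.0018]
(405, 236) 0.01 [ 0.01    0.051  -0.0262]
(405, 236) 0 [ 0.      0.0587 -0.0022]
```

Request:
drive_tool:
  commands: [0,0,0.15,0]

```text
t: 3.52
tcp_pos: [0.4856, -0.2983, 0.1136]
tcp_rot: [-1.988, -2.414, 0.0]
wrist_force: [-1.2, 0.2, 0.4]
finger_gap: 0.0007
```

Request:
drive_tool:
  commands: [0,0,0.15,0]

```text
t: 3.6
tcp_pos: [0.4856, -0.2983, 0.112]
tcp_rot: [-1.988, -2.414, 0.0]
wrist_force: [-0.5, -0.2, 0.1]
finger_gap: 0.0005
```

Request:
drive_tool:
  commands: [0,0,0.15,0]

```text
t: 3.68
tcp_pos: [0.4857, -0.2984, 0.1104]
tcp_rot: [-1.989, -2.414, -0.0]
wrist_force: [0.9, -0.2, 0.3]
finger_gap: 0.0004
```

Request:
drive_tool:
  commands: [0,0,0.15,0]

```text
t: 3.77
tcp_pos: [0.4857, -0.2983, 0.1088]
tcp_rot: [-1.989, -2.414, -0.0]
wrist_force: [-0.7, -0.4, 0.4]
finger_gap: 0.0004
```

Request:
drive_tool:
  commands: [0,0,0.15,0]

```text
t: 3.85
tcp_pos: [0.4856, -0.2983, 0.1071]
tcp_rot: [-1.989, -2.414, -0.0]
wrist_force: [-0.1, -0.4, 0.2]
finger_gap: 0.0002
```

Request:
drive_tool:
  commands: [0,0,0.15,0]

```text
t: 3.93
tcp_pos: [0.4856, -0.2983, 0.1054]
tcp_rot: [-1.989, -2.414, 0.0]
wrist_force: [-1.4, 1.5, 4.9]
finger_gap: 0.0005
```

```bash
python3 shot.py e wrist side scene
python3 - <<'E'
from h import *
a=cv2.imread("pics/side_e.png")[210:310,290:390];b=cv2.imread("pics/wrist_e.png")[150:270,260:380]
cv2.imwrite("pics/z8.png",np.hstack([cv2.resize(a,(400,400),interpolation=3),cv2.resize(b,(400,400),interpolation=3)]))
E
```

```text
3.9333 [ 0.4856 -0.2983  0.1054] [-1.9886 -2.4142  0.    ] [-1.4255  1.53    4.8786] 0.0005374407372433041 [-0.6113  0.025   1.4599  0.0011  1.6705 -0.8039]
```

View pics/z8.png

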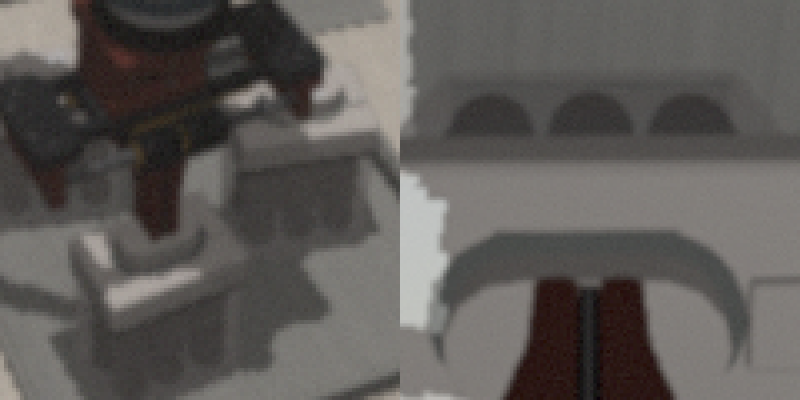

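Request:
drive_tool:
  commands: [0,0,0.3,0,0,0,0.3,0]

```text
t: 4.25
tcp_pos: [0.4858, -0.2985, 0.1009]
tcp_rot: [-1.99, -2.416, -0.0]
wrist_force: [0.3, 0.1, -0.4]
finger_gap: 0.0003
```

Request:
drive_tool:
  commands: [0,0,0.3,0,0,0,0.2,0]

```text
t: 4.42
tcp_pos: [0.4857, -0.2984, 0.0946]
tcp_rot: [-1.989, -2.415, -0.0]
wrist_force: [0.3, 0.4, -0.3]
finger_gap: 0.0005
```

Request:
drive_tool:
  commands: [0,0,0.2,0]

```text
t: 4.5
tcp_pos: [0.4857, -0.2984, 0.0923]
tcp_rot: [-1.989, -2.415, -0.0]
wrist_force: [-2.2, 2.0, 22.3]
finger_gap: 0.0005
```

Request:
drive_tool:
  commands: [0,0,0.2,0]

```text
t: 4.58
tcp_pos: [0.4858, -0.2986, 0.0923]
tcp_rot: [-1.991, -2.416, -0.0]
wrist_force: [-5.9, 4.1, 20.5]
finger_gap: 0.0006
```

Request:
drive_tool:
  commands: [0,0,-1.5,0,0,0,-2,0,0,0,-1,0,0,0,0,0,0,0,0,0]

```text
t: 5.0
tcp_pos: [0.4858, -0.2986, 0.1372]
tcp_rot: [-1.989, -2.415, 0.0]
wrist_force: [0.1, 0.6, 0.8]
finger_gap: 0.0005
```

```bash
python3 to.py .6087 -.2075 .115 -.066;python3 shot.py f wrist side scene
python3 - <<'E'
from h import *
a=cv2.imread("pics/side_f.png")[210:310,290:390];b=cv2.imread("pics/wrist_f.png")[130:270,240:380]
cv2.imwrite("pics/z9.png",np.hstack([cv2.resize(a,(400,400),interpolation=3),cv2.resize(b,(400,400),interpolation=3)]))
E
```

```text
t 5.0 tcp [ 0.486 -0.299  0.137] yaw 0.193 zax [-0.01   0.008 -1.   ] F [0.064 0.554 0.795] gap 0.0005 j6 -0.8039258918529325
shift cm [ 6.563 13.824  2.176] turn 0.259
5.0 [ 0.4858 -0.2986  0.1372] [-1.9893 -2.4151  0.0001] [0.0637 0.5545 0.7952] 0.0005235374846497739 [-0.6113  0.0197  1.4091  0.0009  1.7255 -0.8039]
```

View pics/z9.png

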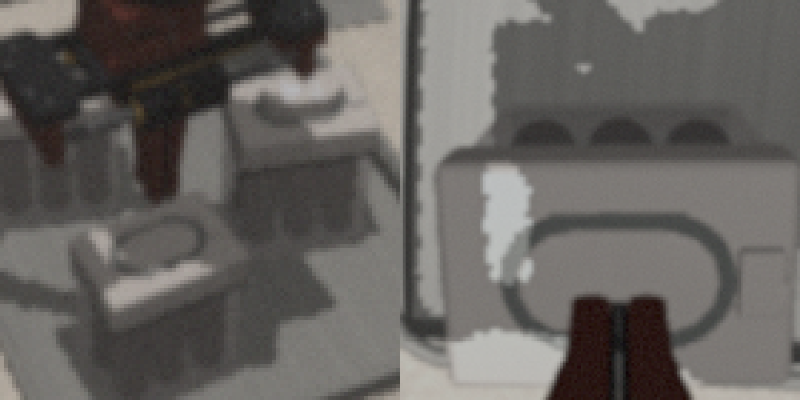

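Request:
drive_tool:
  commands: [1.31,2.76,0,0,1.31,2.76,0,0,1.31,2.76,0,0,1.31,2.76,0,0,1.31,2.76,0,0,0,0,0.5,0.12,0,0,0.5,0.12,0,0,0,0.02,0,0,0,0]

```text
t: 5.9
tcp_pos: [0.6102, -0.2015, 0.1118]
tcp_rot: [-2.288, -2.109, 0.014]
wrist_force: [0.4, 0.3, 0.1]
finger_gap: 0.0004
```

```bash
python3 to.py .6087 -.2075 .110 -.066
```

```text
t 5.9 tcp [ 0.61  -0.202  0.112] yaw -0.081 zax [-0.027  0.015 -1.   ] F [0.38 0.27 0.08] gap 0.0004 j6 -0.29257305493605407
shift cm [-0.611 -0.092  0.171] turn -0.015
```

Request:
drive_tool:
  commands: [-0.4,-0.05,-0.1,0,-0.2,-0.05,0,0,0,0,0,0]

```text
t: 6.15
tcp_pos: [0.6075, -0.2076, 0.1101]
tcp_rot: [-2.282, -2.11, 0.017]
wrist_force: [0.2, -0.4, -0.7]
finger_gap: 0.0002
```

```bash
python3 to.py .6087 -.2075 .106 -.066
```

```text
t 6.15 tcp [ 0.608 -0.208  0.11 ] yaw -0.078 zax [-0.031  0.017 -0.999] F [ 0.201 -0.435 -0.663] gap 0.0002 j6 -0.30568460516672336
shift cm [0.012 0.13  0.404] turn -0.012
```

Request:
drive_tool:
  commands: [0,0.05,0.3,0,0,0,0.3,0,0,0,0.3,0,0,0,0.3,0,0,0,0.2,0]

```text
t: 6.57
tcp_pos: [0.6079, -0.2087, 0.0972]
tcp_rot: [-2.285, -2.112, 0.014]
wrist_force: [0.2, 0.8, 1.4]
finger_gap: 0.0009
```

Request:
drive_tool:
  commands: [0,0,0.15,0]

```text
t: 6.65
tcp_pos: [0.608, -0.2087, 0.0956]
tcp_rot: [-2.285, -2.113, 0.014]
wrist_force: [-0.3, 0.8, 2.4]
finger_gap: 0.0001
```

Request:
drive_tool:
  commands: [0,0,0.2,0]

```text
t: 6.73
tcp_pos: [0.608, -0.2087, 0.0939]
tcp_rot: [-2.286, -2.113, 0.014]
wrist_force: [-0.8, -1.4, 4.0]
finger_gap: 0.0003
```

Request:
drive_tool:
  commands: [0,0,0.2,0]

```text
t: 6.82
tcp_pos: [0.608, -0.2087, 0.0925]
tcp_rot: [-2.286, -2.114, 0.013]
wrist_force: [-2.3, 0.5, 14.7]
finger_gap: 0.0004
```

Request:
drive_tool:
  commands: [0,0,0.2,0]

```text
t: 6.9
tcp_pos: [0.6082, -0.2088, 0.0925]
tcp_rot: [-2.287, -2.115, 0.012]
wrist_force: [-4.4, 1.5, 15.0]
finger_gap: 0.0003
```

Request:
drive_tool:
  commands: [0,0,-1.5,0,0,0,-2,0,0,0,-1.5,0,0,0,-0.5,0,0,0,0,0,0,0,0,0]

```text
t: 7.4
tcp_pos: [0.6086, -0.2093, 0.1464]
tcp_rot: [-2.285, -2.113, 0.016]
wrist_force: [0.0, 0.4, -1.0]
finger_gap: 0.0
```

```bash
python3 to.py .459 -.139 .130 -.135;python3 shot.py g wrist side scene
python3 - <<'E'
from h import *
a=cv2.imread("pics/side_g.png")[180:320,280:420];b=cv2.imread("pics/wrist_g.png")[130:270,240:380]
cv2.imwrite("pics/z10.png",np.hstack([cv2.resize(a,(400,400),interpolation=3),cv2.resize(b,(400,400),interpolation=3)]))
E
```

```text
t 7.4 tcp [ 0.609 -0.209  0.146] yaw -0.078 zax [-0.027  0.015 -1.   ] F [ 0.032  0.416 -1.004] gap 0.0 j6 -0.30730463076360137
shift cm [  5.82  -15.406   2.155] turn 0.057
7.4 [ 0.6086 -0.2093  0.1464] [-2.2849 -2.1128  0.0155] [ 0.0323  0.4164 -1.0042] 3.825261015315371e-05 [-0.3862  0.2368  1.1579  0.0036  1.7779 -0.3073]
```

View pics/z10.png

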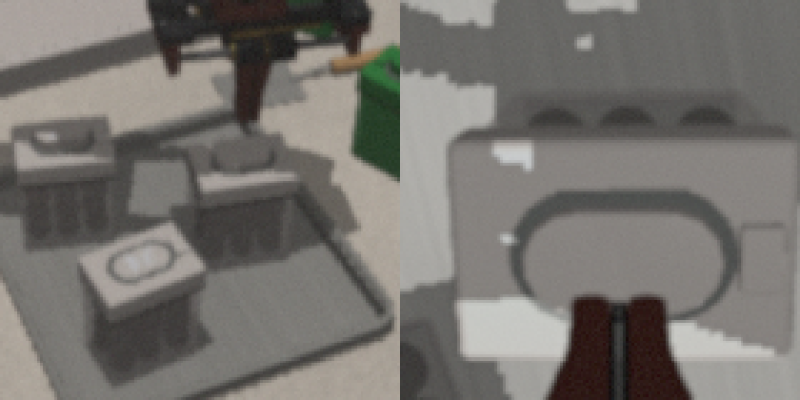

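Request:
drive_tool:
  commands: [1.16,-3.08,0.3,0,1.16,-3.08,0.3,0,1.16,-3.08,0.3,0,1.16,-3.08,0.3,0,1.16,-3.08,0.3,0.05,0,0,0,0,0,0,0,0]

```text
t: 8.13
tcp_pos: [0.4483, -0.1349, 0.1199]
tcp_rot: [-2.323, -2.038, 0.034]
wrist_force: [-0.1, 0.3, -0.5]
finger_gap: 0.0006
```

```bash
python3 to.py .459 -.139 .112 -.135
```

```text
t 8.1333 tcp [ 0.448 -0.135  0.12 ] yaw -0.13 zax [-0.051  0.024 -0.998] F [-0.069  0.334 -0.485] gap 0.0006 j6 -0.23699400656191116
shift cm [-0.28   1.15   0.724] turn 0.005
```

Request:
drive_tool:
  commands: [-0.1,0.5,0.2,0,-0.1,0.4,0.2,0,0,0.1,0,0,0,0,0,0]

```text
t: 8.47
tcp_pos: [0.4608, -0.1394, 0.1142]
tcp_rot: [-2.322, -2.039, 0.034]
wrist_force: [0.2, -0.4, -0.1]
finger_gap: 0.0005
```

```bash
python3 to.py .4577 -.1384 .106 -.135
```

```text
t 8.4667 tcp [ 0.461 -0.139  0.114] yaw -0.129 zax [-0.05   0.024 -0.998] F [ 0.165 -0.409 -0.08 ] gap 0.0005 j6 -0.23744253579867594
shift cm [ 0.048 -0.277  0.838] turn 0.006
```

Request:
drive_tool:
  commands: [0.04,-0.2,0.4,0,0,0,0.4,0,0,0,0.3,0,0,0,0.3,0,0,0,0.3,0]

```text
t: 8.88
tcp_pos: [0.46, -0.1394, 0.0964]
tcp_rot: [-2.323, -2.039, 0.034]
wrist_force: [0.9, -0.8, 2.3]
finger_gap: 0.0006
```

Request:
drive_tool:
  commands: [0,0,0.25,0]

```text
t: 8.97
tcp_pos: [0.46, -0.1394, 0.0938]
tcp_rot: [-2.323, -2.039, 0.034]
wrist_force: [-0.1, 0.9, 4.9]
finger_gap: 0.0007
```

Request:
drive_tool:
  commands: [0,0,0.2,0]

```text
t: 9.05
tcp_pos: [0.4602, -0.1395, 0.0926]
tcp_rot: [-2.324, -2.04, 0.033]
wrist_force: [-3.9, 1.3, 17.1]
finger_gap: 0.0008
```

Request:
drive_tool:
  commands: [0,0,0.2,0]

```text
t: 9.13
tcp_pos: [0.4603, -0.1396, 0.0926]
tcp_rot: [-2.325, -2.041, 0.032]
wrist_force: [-4.5, 1.3, 15.6]
finger_gap: 0.0008
```

Request:
drive_tool:
  commands: [0,0,-1.5,0,0,0,-2,0,0,0,-2,0,0,0,-1,0,0,0,0,0,0,0,0,0]

```text
t: 9.63
tcp_pos: [0.4623, -0.1406, 0.1581]
tcp_rot: [-2.324, -2.04, 0.033]
wrist_force: [0.6, -0.5, -0.6]
finger_gap: 0.0007
```

```bash
python3 to.py .459 -.139 .130 -.135;python3 shot.py i wrist side scene
python3 - <<'E'
from h import *
a=cv2.imread("pics/side_i.png")[200:320,270:390];b=cv2.imread("pics/wrist_i.png")[130:270,240:380]
cv2.imwrite("pics/z11.png",np.hstack([cv2.resize(a,(400,400),interpolation=3),cv2.resize(b,(400,400),interpolation=3)]))
E
```

```text
t 9.6333 tcp [ 0.462 -0.141  0.158] yaw -0.129 zax [-0.049  0.023 -0.999] F [ 0.555 -0.518 -0.59 ] gap 0.0007 j6 -0.2380371541774781
shift cm [ 0.07  -0.201  2.824] turn 0.006
9.6333 [ 0.4623 -0.1406  0.1581] [-2.3235 -2.0399  0.0332] [ 0.5548 -0.5176 -0.59  ] 0.0006911783136816024 [-0.3687 -0.1745  1.5576  0.004   1.8123 -0.238 ]
```

View pics/z11.png

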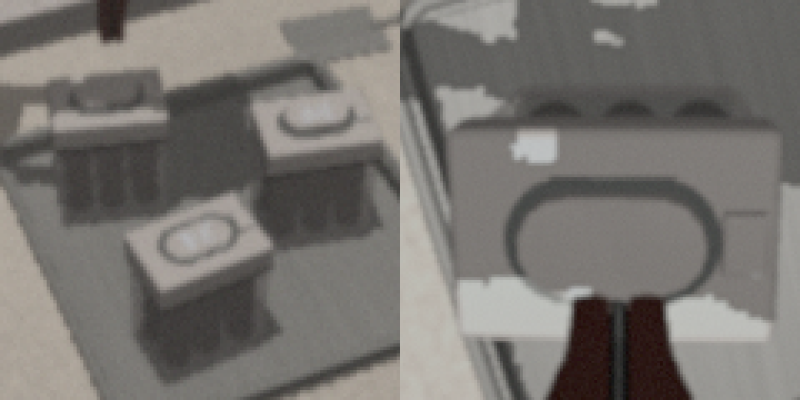

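Request:
drive_tool:
  commands: [0,0,0,-0.12,0,0,0,-0.12,0,0,0,-0.12,0,0,0,-0.12,0,0,0,-0.12,0,0,0,-0.12,0,0,0,-0.12]
  claw: 0

```text
t: 10.37
tcp_pos: [0.4582, -0.139, 0.1475]
tcp_rot: [-1.239, -2.811, -0.001]
wrist_force: [0.1, 0.3, 0.9]
finger_gap: 0.0435
```

Request:
drive_tool:
  commands: [0,0,0,-0.12,0,0,0,-0.12,0,0,0,-0.12,0,0,0,-0.12,0,0,0,-0.12,0,0,0,-0.1,0,0,0,0]

```text
t: 10.95
tcp_pos: [0.4543, -0.1375, 0.1375]
tcp_rot: [-0.145, -3.058, -0.047]
wrist_force: [-0.1, -0.1, -0.7]
finger_gap: 0.0873
```

```bash
python3 to.py .459 -.139 .130 1.436;python3 shot.py j wrist
```

```text
t 10.95 tcp [ 0.454 -0.137  0.138] yaw 1.475 zax [-0.078  0.034 -0.996] F [-0.133 -0.148 -0.708] gap 0.0873 j6 -1.843538289180249
shift cm [-0.539 -0.129  0.708] turn 0.039
10.95 [ 0.4543 -0.1375  0.1375] [-0.1455 -3.0582 -0.0469] [-0.1325 -0.1477 -0.7079] 0.08725366632391017 [-0.3686 -0.1656  1.5874  0.004   1.805  -1.8435]
```

View pics/wrist_j.png

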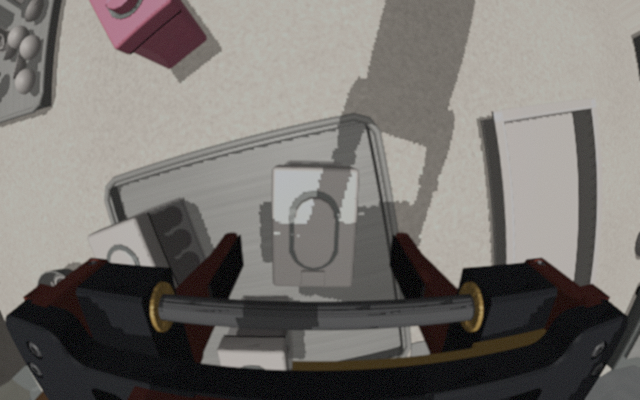

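Request:
drive_tool:
  commands: [0,0,-4,0,0,0,-4,0,0,0,-4,0]

```text
t: 11.25
tcp_pos: [0.4577, -0.1392, 0.2434]
tcp_rot: [-0.169, -3.027, -0.06]
wrist_force: [-0.5, -0.4, -0.3]
finger_gap: 0.0877
```

```bash
python3 to.py .459 -.139 .130 1.436;python3 -c "
from workcell import env
s=env.sense();print(s['joints'],s['dq'])"
```

```text
t 11.25 tcp [ 0.458 -0.139  0.243] yaw 1.457 zax [-0.107  0.046 -0.993] F [-0.492 -0.355 -0.349] gap 0.0877 j6 -1.8269904039736962
shift cm [-1.393 -0.348 11.246] turn 0.021
[-0.36941342 -0.10530605  1.34713535  0.00434538  2.01624954 -1.8269904 ] [-5.44320398e-03  3.12819579e-01 -1.15024519e+00  4.48243725e-04
  8.57657355e-01  4.58657464e-02]
```

Request:
drive_tool:
  commands: [0,0,0,0,0,0,0,0]

```text
t: 11.42
tcp_pos: [0.4599, -0.1401, 0.251]
tcp_rot: [-0.181, -3.037, -0.055]
wrist_force: [0.3, -0.0, -1.1]
finger_gap: 0.0876
```

```bash
python3 to.py .459 -.139 .130 1.436;python3 -c "
from workcell import env
s=env.sense();print(s['joints'],s['dq'])"
```

```text
t 11.4167 tcp [ 0.46  -0.14   0.251] yaw 1.45 zax [-0.097  0.042 -0.994] F [ 0.265 -0.018 -1.086] gap 0.0876 j6 -1.819770364607789
shift cm [-1.117 -0.262 12.05 ] turn 0.014
[-0.36952071 -0.10626892  1.33348286  0.00431495  2.01970921 -1.81977036] [ 0.00093108 -0.0153251  -0.09117747  0.00158065  0.02814439  0.03449687]
```

Request:
drive_tool:
  commands: [0,0,4,0,0,0,4,0,0,0,0,0]

```text
t: 11.67
tcp_pos: [0.4528, -0.137, 0.1693]
tcp_rot: [-0.193, -3.04, -0.052]
wrist_force: [-0.8, 0.6, -1.8]
finger_gap: 0.088
```

```bash
python3 to.py .459 -.139 .130 1.436
```

```text
t 11.6667 tcp [ 0.453 -0.137  0.169] yaw 1.443 zax [-0.093  0.04  -0.995] F [-0.839  0.623 -1.759] gap 0.088 j6 -1.8119974584972034
shift cm [-1.015 -0.228  3.841] turn 0.007
```

Request:
drive_tool:
  commands: [0,0,-1,0,0,0,-1,0,0,0,-1,0,0,0,-1,0,0,0,-1,0,0,0,-1,0,0,0,-1,0,0,0,-1,0]

```text
t: 12.33
tcp_pos: [0.4636, -0.1416, 0.2698]
tcp_rot: [-0.203, -3.054, -0.045]
wrist_force: [-0.3, -0.0, -0.5]
finger_gap: 0.0879
```

```bash
python3 to.py .459 -.139 .130 1.436
```

```text
t 12.3333 tcp [ 0.464 -0.142  0.27 ] yaw 1.437 zax [-0.079  0.035 -0.996] F [-0.301 -0.026 -0.47 ] gap 0.0879 j6 -1.8060426787687214
shift cm [-0.666 -0.133 13.978] turn 0.001
```

Request:
drive_tool:
  commands: [0,0,4,0,0,0,4,0,0,0,2,0,0,0,0,0]

```text
t: 12.67
tcp_pos: [0.4654, -0.1421, 0.1909]
tcp_rot: [-0.208, -3.088, -0.029]
wrist_force: [-0.5, 0.1, -0.2]
finger_gap: 0.0879
```

```bash
python3 to.py .459 -.139 .130 1.436
```

```text
t 12.6667 tcp [ 0.465 -0.142  0.191] yaw 1.436 zax [-0.045  0.021 -0.999] F [-0.524  0.051 -0.239] gap 0.0879 j6 -1.8041997902897795
shift cm [0.385 0.124 6.12 ] turn -0.0
```

Request:
drive_tool:
  commands: [0,0,-0.5,0,0,0,-0.5,0,0,0,-0.5,0,0,0,-0.5,0,0,0,-0.5,0,0,0,-0.5,0,0,0,-0.5,0,0,0,-0.5,0,0,0,-0.5,0,0,0,-0.5,0]

```text
t: 13.5
tcp_pos: [0.4715, -0.1447, 0.2616]
tcp_rot: [-0.211, -3.107, -0.02]
wrist_force: [0.3, 0.9, -0.3]
finger_gap: 0.0879
```

```bash
python3 to.py .459 -.139 .130 1.436
```

```text
t 13.5 tcp [ 0.472 -0.145  0.262] yaw 1.435 zax [-0.027  0.015 -1.   ] F [ 0.314  0.883 -0.324] gap 0.0879 j6 -1.8033192552076167
shift cm [ 0.946  0.257 13.197] turn -0.001
```

Request:
drive_tool:
  commands: [0.2,0.08,4,0,0.2,0.08,3,0,0.2,0.08,1,0,0,0,0,0]

```text
t: 13.83
tcp_pos: [0.4655, -0.1411, 0.1838]
tcp_rot: [-0.212, -3.114, -0.016]
wrist_force: [-0.2, 0.5, 0.4]
finger_gap: 0.0877
```

```bash
python3 to.py .459 -.139 .062 1.436;python3 shot.py k wrist
```

```text
t 13.8333 tcp [ 0.465 -0.141  0.184] yaw 1.435 zax [-0.02   0.012 -1.   ] F [-0.173  0.497  0.367] gap 0.0877 j6 -1.8012337759784092
shift cm [ 0.415  0.008 12.191] turn -0.001
13.8333 [ 0.4655 -0.1411  0.1838] [-0.2118 -3.114  -0.0162] [-0.1735  0.497   0.3667] 0.08772858967008978 [-0.3672 -0.1947  1.5291  0.004   1.8297 -1.8012]
```

View pics/wrist_k.png

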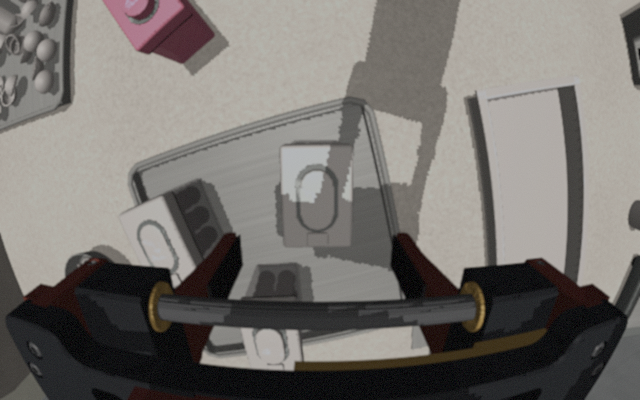

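Run:
```python
from h import *
np.set_printoptions(precision=4,suppress=True)
W=np.load("wrist_k.npz")
Q=np.array([wz(W,W,p,.117)[:2] for p in [(281.5,143.5),(352.5,143.5),(352,246.5),(282,246.5)]]);print(Q,Q.mean(0))
print(np.linalg.norm(Q[1]-Q[0]),np.linalg.norm(Q[3]-Q[0]))
e=Q[3]-Q[0]+Q[2]-Q[1];print(np.arctan2(e[1],e[0]))
print('tub',[wz(W,W,p,.045) for p in [(480,95),(575,87)]])
```

```text
[[ 0.4073 -0.1603]
 [ 0.4153 -0.1018]
 [ 0.5067 -0.1122]
 [ 0.4978 -0.1748]] [ 0.4568 -0.1373]
0.05896407457457062 0.09172022166835964
-0.1363237195518094
tub [array([0.3794, 0.0644, 0.045 ]), array([0.3667, 0.2358, 0.045 ])]
```

Request:
drive_tool:
  commands: [0.25,0,3,0,0.2,0,3,0,0,0,1,0,0,0,0,0]

```text
t: 14.22
tcp_pos: [0.4627, -0.1409, 0.1189]
tcp_rot: [-0.212, -3.123, -0.012]
wrist_force: [0.7, -0.5, -0.4]
finger_gap: 0.0881
```

```bash
python3 to.py .458 -.1385 .062 1.436
```

```text
t 14.2167 tcp [ 0.463 -0.141  0.119] yaw 1.435 zax [-0.011  0.008 -1.   ] F [ 0.734 -0.484 -0.374] gap 0.0881 j6 -1.8034711657034548
shift cm [0.425 0.139 5.7  ] turn -0.001
```

Request:
drive_tool:
  commands: [0.2,0.07,1.2,0,0.2,0.07,1.2,0,0,0,1.2,0,0,0,1,0,0,0,0.6,0,0,0,0,0]

```text
t: 14.72
tcp_pos: [0.4622, -0.14, 0.0717]
tcp_rot: [-0.213, -3.132, -0.008]
wrist_force: [-0.2, 0.1, 0.2]
finger_gap: 0.088
```

```bash
python3 to.py .458 -.1385 .062 1.436;python3 shot.py l wrist side
```

```text
t 14.7167 tcp [ 0.462 -0.14   0.072] yaw 1.435 zax [-0.002  0.005 -1.   ] F [-0.17   0.053  0.176] gap 0.088 j6 -1.8024336447818703
shift cm [0.431 0.092 0.972] turn -0.001
14.7167 [ 0.4622 -0.14    0.0717] [-0.2131 -3.1317 -0.0076] [-0.17    0.0531  0.176 ] 0.08795988455882034 [-0.3677 -0.2133  1.7433  0.0038  1.6156 -1.8024]
```

View pics/wrist_l.png

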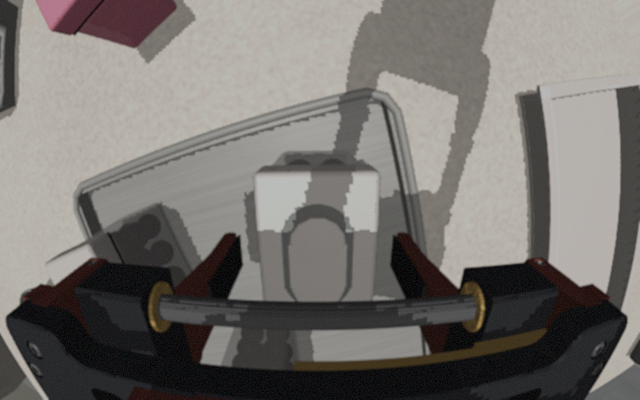

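View pics/side_l.png

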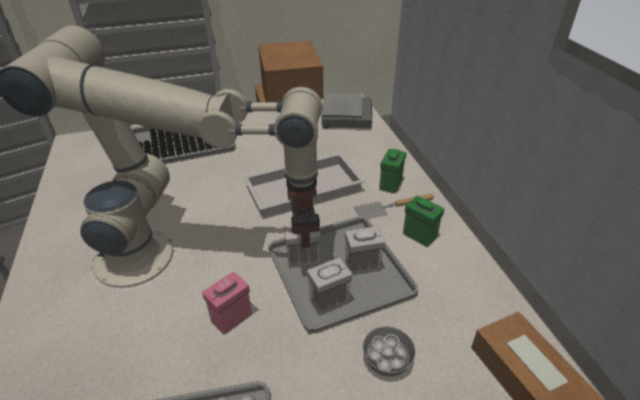

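Request:
drive_tool:
  commands: [0.3,0.07,0.5,0,0.1,0,0.4,0,0,0,0,0]

```text
t: 15.07
tcp_pos: [0.4593, -0.1392, 0.0649]
tcp_rot: [0.213, 3.133, 0.006]
wrist_force: [0.1, 0.8, -0.2]
finger_gap: 0.0878
```

Request:
drive_tool:
  commands: [0,0,0,0,0,0,0,0,0,0,0,0,0,0,0,0,0,0,0,0,0,0,0,0,0,0,0,0]
  claw: 1
  force: 30

```text
t: 15.65
tcp_pos: [0.4595, -0.1393, 0.0655]
tcp_rot: [0.213, 3.132, 0.005]
wrist_force: [-0.5, 0.1, -1.0]
finger_gap: 0.0615
```

```bash
python3 to.py .458 -.1385 .062 1.436
```

```text
t 15.65 tcp [ 0.459 -0.139  0.066] yaw 1.435 zax [ 0.002  0.003 -1.   ] F [-0.488  0.073 -1.037] gap 0.0615 j6 -1.8029291176659197
shift cm [0.159 0.054 0.351] turn -0.001
```

Request:
drive_tool:
  commands: [0,0,-0.6,0,0,0,-0.8,0,0,0,-0.8,0,0,0,-0.8,0,0,0,-0.8,0,0,0,-0.8,0,0,0,-0.8,0,0,0,-0.8,0,0,0,-0.8,0,0,0,0,0]

```text
t: 16.48
tcp_pos: [0.4585, -0.1392, 0.1419]
tcp_rot: [-0.213, -3.134, -0.007]
wrist_force: [0.5, -0.2, -2.0]
finger_gap: 0.0619
```

```bash
python3 to.py .44 .1635 .13 .11
```

```text
t 16.4833 tcp [ 0.459 -0.139  0.142] yaw 1.435 zax [-0.     0.004 -1.   ] F [ 0.463 -0.162 -2.013] gap 0.0619 j6 -1.8030351742595245
shift cm [ 5.935 29.74   1.318] turn 1.325
```

Request:
drive_tool:
  commands: [0.3,1.5,0,0,0.3,1.5,0,0,0.3,1.5,0,0,0.3,1.5,0,0,0.3,1.5,0,0,0.3,1.5,0,0,0.3,1.5,0,0,0.3,1.5,0,0,0.3,1.5,0,0,0,0,0,0]

```text
t: 17.32
tcp_pos: [0.4495, 0.003, 0.1425]
tcp_rot: [-0.219, -3.133, -0.006]
wrist_force: [-0.7, -0.4, -3.5]
finger_gap: 0.0617
```

```bash
python3 to.py .44 .1635 .13 .11;python3 shot.py m wrist side
```

```text
t 17.3167 tcp [0.449 0.003 0.143] yaw 1.431 zax [-0.001  0.004 -1.   ] F [-0.725 -0.36  -3.456] gap 0.0617 j6 -1.5028611387761748
shift cm [ 3.17  15.76   1.318] turn 1.321
17.3167 [0.4495 0.003  0.1425] [-0.219  -3.1326 -0.0062] [-0.7254 -0.36   -3.456 ] 0.061729245329769325 [-0.0724 -0.3229  1.7084  0.004   1.7573 -1.5029]
```

View pics/side_m.png

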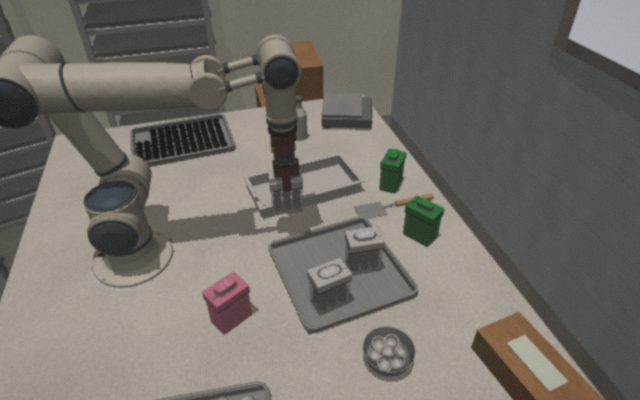

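Request:
drive_tool:
  commands: [0.32,1.6,0,0,0.32,1.6,0,0,0.32,1.6,0,0,0.32,1.6,0,0,0.32,1.6,0,0,0.32,1.6,0,0,0.32,1.6,0,0,0.32,1.6,0,0,0.32,1.6,0,0,0.32,1.6,0,0]

```text
t: 18.25
tcp_pos: [0.4438, 0.1575, 0.1412]
tcp_rot: [-0.247, -3.131, 0.009]
wrist_force: [-1.1, 0.4, -3.1]
finger_gap: 0.0621
```

Request:
drive_tool:
  commands: [0,0,0,0.07,0,0,0,0.07,0,0,0,0.07,0,0,0,0.07,0,0,0,0.07,0,0,0,0.07,0,0,0,0.07,0,0,0,0.07,0,0,0,0.07]

```text
t: 19.0
tcp_pos: [0.447, 0.1518, 0.1394]
tcp_rot: [1.253, 2.88, -0.016]
wrist_force: [-0.0, 0.6, -3.1]
finger_gap: 0.0622
```

```bash
python3 to.py .44 .1635 .13 .11
```

```text
t 19.0 tcp [0.447 0.152 0.139] yaw 0.75 zax [-0.003 -0.01  -1.   ] F [-0.006  0.599 -3.145] gap 0.0622 j6 -0.48971510088451414
shift cm [1.334 0.29  0.935] turn 0.64
```

Request:
drive_tool:
  commands: [0,0,0,0.07,0,0,0,0.07,0,0,0,0.07,0,0,0,0.07,0,0,0,0.07,0,0,0,0.07,0,0,0,0.07,0,0,0,0.07,0,0,0,0.06,0,0,0,0]

```text
t: 19.83
tcp_pos: [0.4514, 0.1405, 0.1379]
tcp_rot: [2.123, 2.306, -0.022]
wrist_force: [0.3, -0.9, -3.0]
finger_gap: 0.0616
```

```bash
python3 to.py .44 .1635 .13 .11;python3 shot.py n wrist side scene
```

```text
t 19.8333 tcp [0.451 0.141 0.138] yaw 0.082 zax [-0.004 -0.015 -1.   ] F [ 0.277 -0.87  -2.985] gap 0.0616 j6 0.15608219564853454
shift cm [ 2.396 -0.938  0.758] turn -0.028
19.8333 [0.4514 0.1405 0.1379] [ 2.1232  2.3058 -0.0223] [ 0.2772 -0.8696 -2.9848] 0.06162501716801923 [ 0.2408 -0.2495  1.6569 -0.014   1.7421  0.1561]
```

View pics/wrist_n.png

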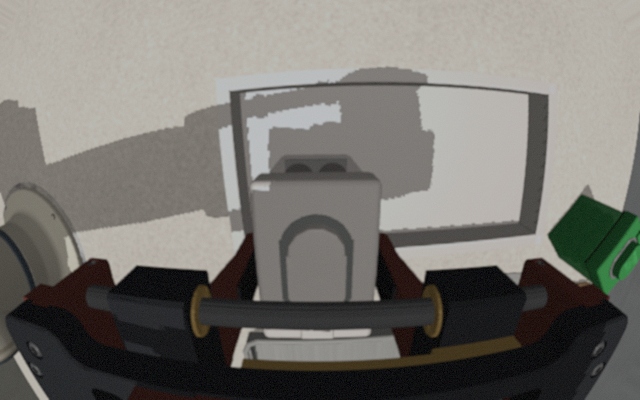

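View pics/side_n.png

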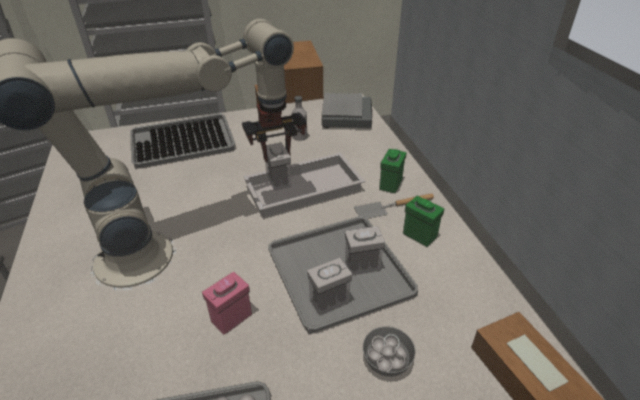

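View pics/scene_n.png

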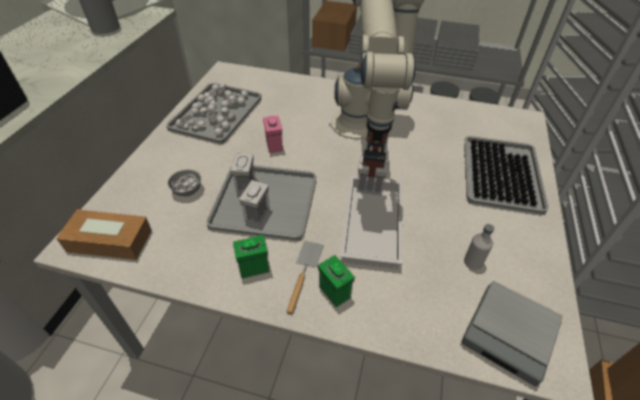

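Run:
```python
from h import *
np.set_printoptions(precision=4,suppress=True)
W=np.load("wrist_n.npz")
P={'TLi':wz(W,W,(232,91),.045),'TRi':wz(W,W,(548,95),.045),'TRf':wz(W,W,(529,95),.004),'BRf':wz(W,W,(520,222),.004),'BRi':wz(W,W,(537,234),.045)}
for k in P: print(k,P[k])
e=P['TRi']-P['TLi'];print(np.linalg.norm(e),np.arctan2(e[1],e[0]))
e=P['TRi']-P['BRi'];print(np.linalg.norm(e),np.arctan2(e[1],e[0])-np.pi/2)
```

```text
TLi [0.3656 0.2344 0.045 ]
TRi [0.6914 0.2773 0.045 ]
TRf [0.695 0.278 0.004]
BRf [0.7177 0.1179 0.004 ]
BRi [0.7163 0.1175 0.045 ]
0.3286233154853262 0.13088350263613802
0.16167064631156922 0.1542965038289572
```

```bash
python3 to.py .442 .1625 .13 .135
```

```text
t 19.9833 tcp [0.451 0.141 0.138] yaw 0.087 zax [-0.004 -0.015 -1.   ] F [-0.185  0.594 -3.989] gap 0.062 j6 0.15230497250055866
shift cm [ 2.239 -0.721  0.763] turn -0.048
```

Request:
drive_tool:
  commands: [0.55,-0.2,0,0,0.55,-0.2,0,0,0.55,-0.2,0,0,0.55,-0.2,0,0,0,0,0,-0.04,0,0,0,0]

```text
t: 20.48
tcp_pos: [0.4399, 0.1649, 0.1376]
tcp_rot: [2.065, 2.36, -0.022]
wrist_force: [-0.7, -0.0, -3.4]
finger_gap: 0.0619
```

```bash
python3 to.py .442 .1625 .067 .135
```

```text
t 20.4833 tcp [0.44  0.165 0.138] yaw 0.133 zax [-0.005 -0.014 -1.   ] F [-0.673 -0.003 -3.43 ] gap 0.0619 j6 0.16119260417065995
shift cm [-0.171  0.226  7.058] turn -0.002
```

Request:
drive_tool:
  commands: [-0.1,0.1,0.8,0,0,0.1,0.8,0,0,0,0.8,0,0,0,0.8,0,0,0,0.8,0,0,0,0.8,0,0,0,0.8,0,0,0,0.4,0,0,0,0,0]

```text
t: 21.23
tcp_pos: [0.4402, 0.1636, 0.0688]
tcp_rot: [2.069, 2.358, -0.027]
wrist_force: [-0.1, -0.6, -3.8]
finger_gap: 0.062
```

```bash
python3 to.py .442 .1625 .067 .135
```

```text
t 21.2333 tcp [0.44  0.164 0.069] yaw 0.13 zax [-0.008 -0.015 -1.   ] F [-0.148 -0.588 -3.846] gap 0.062 j6 0.16233962740432703
shift cm [-0.133  0.167  0.181] turn -0.005
```

Request:
drive_tool:
  commands: [0,0,0.15,0]

```text
t: 21.32
tcp_pos: [0.4402, 0.1636, 0.0672]
tcp_rot: [2.069, 2.358, -0.027]
wrist_force: [-0.5, -1.5, 1.8]
finger_gap: 0.062
```

Request:
drive_tool:
  commands: [0,0,0.1,0]

```text
t: 21.4
tcp_pos: [0.4403, 0.1633, 0.0671]
tcp_rot: [2.069, 2.358, -0.027]
wrist_force: [-3.3, -1.3, 5.2]
finger_gap: 0.0619
```

Request:
drive_tool:
  commands: [0,0,0.1,0]

```text
t: 21.48
tcp_pos: [0.4405, 0.1634, 0.0671]
tcp_rot: [2.069, 2.358, -0.025]
wrist_force: [-2.2, -1.8, 1.5]
finger_gap: 0.0616
```

Touched down. Release.

Request:
drive_tool:
  commands: [0,0,0,0,0,0,0,0,0,0,0,0,0,0,0,0,0,0,0,0,0,0,0,0]
  claw: 0

```text
t: 21.98
tcp_pos: [0.4434, 0.1645, 0.0707]
tcp_rot: [2.066, 2.354, -0.013]
wrist_force: [0.2, -0.2, 0.3]
finger_gap: 0.0882
```

Request:
drive_tool:
  commands: [0,0,-0.8,0,0,0,-0.8,0,0,0,-1,0,0,0,-1,0,0,0,-1,0,0,0,-1,0,0,0,-1,0,0,0,-1,0,0,0,-1,0,0,0,-1,0]

```text
t: 22.82
tcp_pos: [0.4431, 0.1658, 0.1769]
tcp_rot: [2.066, 2.354, -0.012]
wrist_force: [0.6, -0.1, -0.3]
finger_gap: 0.0881
```

```bash
python3 to.py .608 -.208 .16 1.505;python3 shot.py o wrist side scene
```

```text
t 22.8167 tcp [0.443 0.166 0.177] yaw 0.13 zax [ 0.002 -0.012 -1.   ] F [ 0.551 -0.108 -0.271] gap 0.0881 j6 0.16279290810819416
shift cm [-39.183  11.492   2.182] turn -1.375
22.8167 [0.4431 0.1658 0.1769] [ 2.0657  2.3539 -0.0116] [ 0.5514 -0.1078 -0.2707] 0.08806535602944364 [ 0.2959 -0.2526  1.5907 -0.0126  1.8047  0.1628]
```

View pics/wrist_o.png

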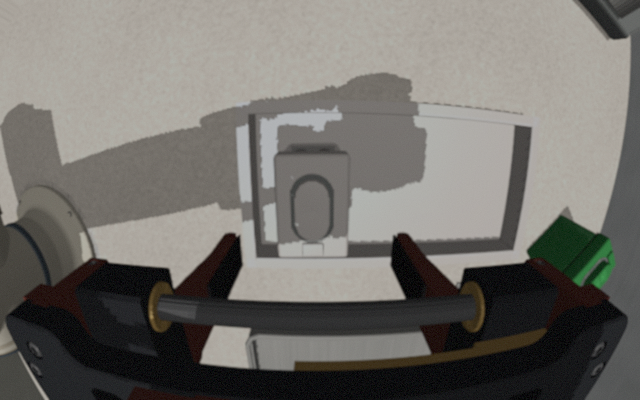

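View pics/side_o.png

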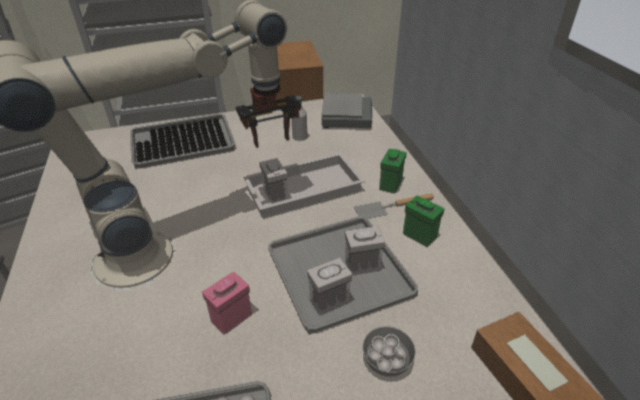

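Request:
drive_tool:
  commands: [-1.95,0.57,0,0,-1.95,0.57,0,0,-1.95,0.57,0,0,-1.95,0.57,0,0,-1.95,0.57,0,0,-1.95,0.57,0,0,-1.95,0.57,0,0,-1.95,0.57,0,0,-1.95,0.57,0,0,-1.95,0.57,0,0]

```text
t: 23.8
tcp_pos: [0.5246, -0.0244, 0.1689]
tcp_rot: [-2.062, -2.368, 0.024]
wrist_force: [0.1, -0.3, 0.6]
finger_gap: 0.0879
```

Request:
drive_tool:
  commands: [-1.95,0.57,0,0,-1.95,0.57,0,0,-1.95,0.57,0,0,-1.95,0.57,0,0,-1.95,0.57,0,0,-1.95,0.57,0,0,-1.95,0.57,0,0,-1.95,0.57,0,0,-1.95,0.57,0,0,-1,0.3,0,0]

```text
t: 24.63
tcp_pos: [0.6027, -0.211, 0.1548]
tcp_rot: [-2.052, -2.352, 0.038]
wrist_force: [0.2, -0.2, 0.9]
finger_gap: 0.0881
```

```bash
python3 to.py .608 -.208 .16 1.505
```

```text
t 24.6333 tcp [ 0.603 -0.211  0.155] yaw 0.136 zax [-0.031 -0.005 -0.999] F [ 0.153 -0.247  0.919] gap 0.0881 j6 -0.5198425432043668
shift cm [ 0.22   0.549 -0.54 ] turn -1.369
```

Request:
drive_tool:
  commands: [0,0,-0.4,-0.07,0,0,-0.4,-0.07,0,0,-0.4,-0.07,0,0,-0.4,-0.07,0,0,-0.4,-0.07,0,0,-0.4,-0.07,0,0,-0.4,-0.07,0,0,-0.4,-0.07,0,0,-0.4,-0.07,0,0,-0.4,-0.07]

```text
t: 25.47
tcp_pos: [0.6009, -0.2099, 0.1827]
tcp_rot: [-1.067, -2.901, 0.021]
wrist_force: [-0.2, -0.1, -0.4]
finger_gap: 0.0881
```

Request:
drive_tool:
  commands: [0,0,-0.4,-0.07,0,0,-0.4,-0.07,0,0,-0.4,-0.07,0,0,-0.4,-0.07,0,0,-0.4,-0.07,0,0,-0.4,-0.07,0,0,-0.4,-0.07,0,0,-0.4,-0.07,0,0,-0.4,-0.07,0,0,-0.2,0]

```text
t: 26.3
tcp_pos: [0.6008, -0.205, 0.2139]
tcp_rot: [-0.056, -3.074, -0.017]
wrist_force: [0.1, -0.5, -0.0]
finger_gap: 0.0872
```

```bash
python3 to.py .608 -.208 .16 1.505;python3 shot.py p wrist
```

```text
t 26.3 tcp [ 0.601 -0.205  0.214] yaw 1.534 zax [-0.067  0.012 -0.998] F [ 0.053 -0.46  -0.012] gap 0.0872 j6 -1.9139197247071735
shift cm [-1.091 -0.322  5.325] turn 0.029
26.3 [ 0.6008 -0.205   0.2139] [-0.0556 -3.0743 -0.0168] [ 0.0531 -0.4605 -0.0117] 0.08721540777916963 [-0.3747  0.2627  1.0095 -0.014   1.9357 -1.9139]
```

View pics/wrist_p.png

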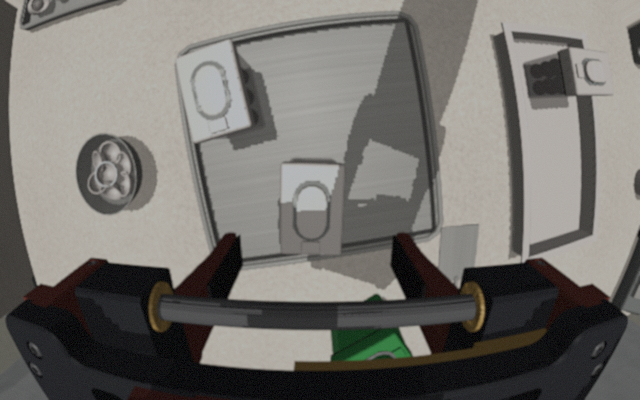

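Request:
drive_tool:
  commands: [-0.3,-0.1,4,0,-0.3,-0.1,2.5,0,-0.3,-0.1,0.5,0,0,0,0,0]

```text
t: 26.68
tcp_pos: [0.6058, -0.207, 0.1423]
tcp_rot: [-0.074, -3.077, -0.015]
wrist_force: [0.6, -0.1, -0.3]
finger_gap: 0.0879
```

```bash
python3 to.py .608 -.208 .16 1.505
```

```text
t 26.6833 tcp [ 0.606 -0.207  0.142] yaw 1.523 zax [-0.064  0.011 -0.998] F [ 0.562 -0.111 -0.336] gap 0.0879 j6 -1.9003057953358324
shift cm [-0.115 -0.078 -1.778] turn 0.018
```

Request:
drive_tool:
  commands: [0,0,-0.6,0.02,0,0,-0.6,0,0,0,-0.6,0,0,0,-0.6,0,0,0,-0.6,0,0,0,-0.6,0,0,0,-0.6,0,0,0,-0.6,0,0,0,-0.6,0,0,0,-0.6,0]

```text
t: 27.52
tcp_pos: [0.6114, -0.208, 0.2163]
tcp_rot: [-0.113, -3.084, -0.01]
wrist_force: [1.1, -0.2, -0.1]
finger_gap: 0.0879
```

```bash
python3 to.py .608 -.208 .16 1.505
```

```text
t 27.5167 tcp [ 0.611 -0.208  0.216] yaw 1.497 zax [-0.055  0.008 -0.998] F [ 1.102 -0.246 -0.08 ] gap 0.0879 j6 -1.8751981779097036
shift cm [ 0.025 -0.043  5.639] turn -0.008
```

Request:
drive_tool:
  commands: [0,0,4.1,0,0,0,4.1,0,0,0,0,0,0,0,-0.5,0,0,0,-0.5,0,0,0,-0.5,0,0,0,-0.5,0,0,0,-0.5,0,0,0,-0.5,0,0,0,-0.5,0]

```text
t: 28.35
tcp_pos: [0.6135, -0.2094, 0.188]
tcp_rot: [-0.114, -3.103, 0.001]
wrist_force: [-0.7, 0.1, -0.8]
finger_gap: 0.088
```

```bash
python3 to.py .608 -.208 .16 1.505
```

```text
t 28.35 tcp [ 0.614 -0.209  0.188] yaw 1.497 zax [-0.036  0.001 -0.999] F [-0.667  0.114 -0.788] gap 0.088 j6 -1.8749169900571374
shift cm [0.46  0.106 2.82 ] turn -0.008
```

Request:
drive_tool:
  commands: [0,0,-0.5,0,0,0,-0.5,0,0,0,-0.5,0,0,0,-0.5,0,0,0,-0.5,0,0,0,-0.5,0,0,0,-0.5,0,0,0,0,0]

```text
t: 29.02
tcp_pos: [0.6156, -0.2097, 0.2305]
tcp_rot: [-0.114, -3.108, 0.003]
wrist_force: [0.4, -0.2, 0.6]
finger_gap: 0.088
```

```bash
python3 to.py .608 -.208 .16 1.505
```

```text
t 29.0167 tcp [ 0.616 -0.21   0.231] yaw 1.497 zax [-0.032 -0.001 -0.999] F [ 0.36  -0.197  0.569] gap 0.088 j6 -1.875128173753741
shift cm [0.547 0.138 7.071] turn -0.008
```

Now down fast (reduces tilt) with alignment.

Request:
drive_tool:
  commands: [0.2,0.05,4.1,0,0.2,0.05,4.1,0,0,0,0,0]

```text
t: 29.27
tcp_pos: [0.6099, -0.2088, 0.1485]
tcp_rot: [-0.114, -3.112, 0.006]
wrist_force: [-0.2, 0.1, -2.5]
finger_gap: 0.088
```

```bash
python3 to.py .608 -.208 .0645 1.505;python3 shot.py q wrist
```

```text
t 29.2667 tcp [ 0.61  -0.209  0.149] yaw 1.497 zax [-0.027 -0.003 -1.   ] F [-0.241  0.12  -2.517] gap 0.088 j6 -1.8749630670076984
shift cm [-0.035  0.105  8.405] turn -0.008
29.2667 [ 0.6099 -0.2088  0.1485] [-0.1145 -3.1122  0.0059] [-0.241   0.1203 -2.5173] 0.08801207771183239 [-0.3753  0.2338  1.1574 -0.0129  1.7748 -1.875 ]
```

View pics/wrist_q.png

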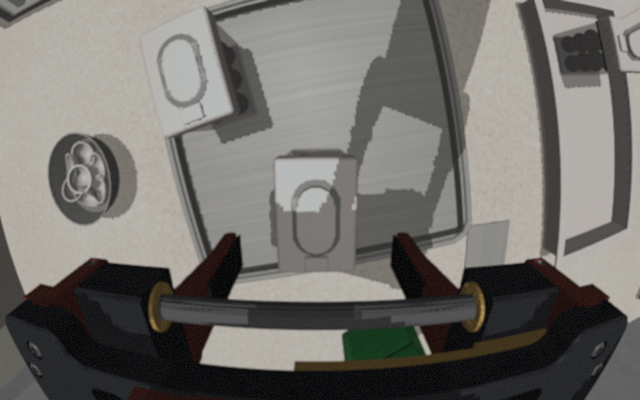

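Request:
drive_tool:
  commands: [0,0,2.5,0,0,0,2,0,0,0,1,0,0,0,0.8,0,0,0,0.7,0,0,0,0,0]

```text
t: 29.82
tcp_pos: [0.6165, -0.2123, 0.0974]
tcp_rot: [-0.116, -3.135, 0.019]
wrist_force: [0.1, -0.6, -0.9]
finger_gap: 0.0878
```

```bash
python3 to.py .608 -.208 .0645 1.505
```

```text
t 29.8167 tcp [ 0.617 -0.212  0.097] yaw 1.497 zax [-0.005 -0.012 -1.   ] F [ 0.068 -0.592 -0.936] gap 0.0878 j6 -1.8747815710797555
shift cm [0.868 0.409 3.286] turn -0.008
```

Request:
drive_tool:
  commands: [0.25,0.12,0.7,0,0.25,0.12,0.7,0,0.2,0.1,0.7,0,0.1,0.05,0.6,0,0,0,0.4,0,0,0,0,0]

```text
t: 30.32
tcp_pos: [0.61, -0.2085, 0.0684]
tcp_rot: [0.116, 3.137, -0.022]
wrist_force: [0.7, 0.1, -0.8]
finger_gap: 0.0877
```

```bash
python3 to.py .608 -.208 .0645 1.505
```

```text
t 30.3167 tcp [ 0.61  -0.209  0.068] yaw 1.497 zax [ 0.002 -0.014 -1.   ] F [ 0.673  0.094 -0.806] gap 0.0877 j6 -1.872304695769415
shift cm [0.204 0.045 0.384] turn -0.008
```

Request:
drive_tool:
  commands: [0.15,0.04,0.35,0,0,0,0,0]

```text
t: 30.48
tcp_pos: [0.6081, -0.2079, 0.0641]
tcp_rot: [0.116, 3.138, -0.022]
wrist_force: [-0.3, -0.1, -0.1]
finger_gap: 0.0881
```

Request:
drive_tool:
  commands: [0,0,0,0,0,0,0,0,0,0,0,0,0,0,0,0,0,0,0,0,0,0,0,0,0,0,0,0]
  claw: 1
  force: 30

```text
t: 31.07
tcp_pos: [0.6085, -0.2083, 0.0648]
tcp_rot: [0.116, 3.137, -0.023]
wrist_force: [0.2, -0.4, -0.5]
finger_gap: 0.0618
```

Request:
drive_tool:
  commands: [0,0,-0.5,0,0,0,-0.8,0,0,0,-0.8,0,0,0,-0.8,0,0,0,-0.8,0,0,0,-0.8,0,0,0,-0.8,0,0,0,-0.8,0,0,0,-0.8,0,0,0,0,0]

```text
t: 31.9
tcp_pos: [0.6077, -0.2067, 0.1401]
tcp_rot: [-0.116, -3.139, 0.021]
wrist_force: [0.5, 0.3, -1.9]
finger_gap: 0.0617
```

```bash
python3 to.py .600 .184 .14 .135;python3 shot.py r side
```

```text
t 31.9 tcp [ 0.608 -0.207  0.14 ] yaw 1.497 zax [-0.001 -0.013 -1.   ] F [ 0.468  0.334 -1.905] gap 0.0617 j6 -1.8726150207157435
shift cm [ 3.644 38.902 -0.511] turn 1.362
31.9 [ 0.6077 -0.2067  0.1401] [-0.1156 -3.1392  0.0208] [ 0.4683  0.3338 -1.9049] 0.0617136779712895 [-0.3734  0.1968  1.2144 -0.0127  1.7262 -1.8726]
```

View pics/side_r.png

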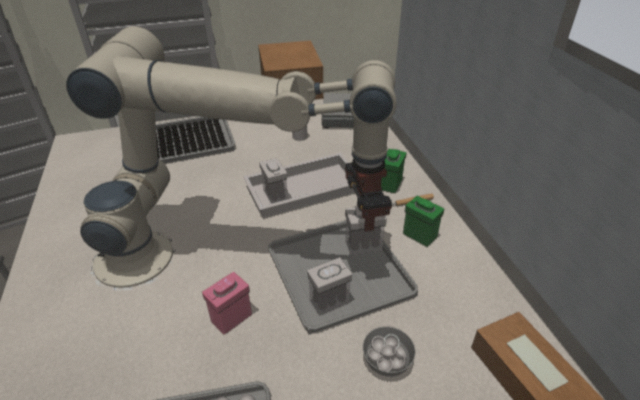

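Run:
```python
from h import *
np.set_printoptions(precision=3,suppress=True)
W=dict(np.load("wrist0.npz"));W.update(tcp_pos=np.array([.5997,0,.1952]),tcp_rot=np.array([-2.2205,-2.2204,.002]))
for p in [(458,103),(540,45),(525,140)]: print(wz(W,W,p,.117),wz(W,W,p,0))
```

```text
[0.728 0.094 0.117] [0.784 0.101 0.   ]
[0.829 0.168 0.117] [0.929 0.208 0.   ]
[0.81  0.066 0.117] [0.902 0.06  0.   ]
```

Request:
drive_tool:
  commands: [0.15,1.6,0,0,0.15,1.6,0,0,0.15,1.6,0,0,0.15,1.6,0,0,0.15,1.6,0,0,0.15,1.6,0,0,0.15,1.6,0,0,0.15,1.6,0,0,0.15,1.6,0,0,0,0,0,0]

```text
t: 32.78
tcp_pos: [0.6002, -0.0444, 0.1306]
tcp_rot: [-0.11, -3.129, 0.012]
wrist_force: [-0.6, 1.2, -3.1]
finger_gap: 0.0623
```

```bash
python3 to.py .600 .184 .14 .135
```

```text
t 32.7833 tcp [ 0.6   -0.044  0.131] yaw 1.5 zax [-0.011 -0.007 -1.   ] F [-0.623  1.245 -3.146] gap 0.0623 j6 -1.6265464527120972
shift cm [ 1.637 22.774 -1.106] turn 1.365
```

Request:
drive_tool:
  commands: [0.1,1.5,-0.15,0,0.1,1.5,-0.15,0,0.1,1.5,-0.15,0,0.1,1.5,-0.15,0,0.1,1.5,-0.15,0,0.1,1.5,-0.15,0,0.1,1.5,-0.15,0,0.1,1.5,-0.15,0,0.1,1.5,-0.15,0,0.1,1.5,-0.15,0]

```text
t: 33.62
tcp_pos: [0.5945, 0.1165, 0.1381]
tcp_rot: [-0.105, -3.118, 0.016]
wrist_force: [0.7, -0.2, -4.8]
finger_gap: 0.0616
```

```bash
python3 to.py .600 .184 .14 .135
```

```text
t 33.6167 tcp [0.594 0.117 0.138] yaw 1.503 zax [-0.022 -0.01  -1.   ] F [ 0.729 -0.215 -4.788] gap 0.0616 j6 -1.3628845765661664
shift cm [-0.091  6.768 -0.269] turn 1.368
```

Request:
drive_tool:
  commands: [0,1.3,-0.05,0,0,1.3,-0.05,0,0,1.3,-0.05,0,0,1.3,-0.05,0,0,1.3,-0.05,0,0,0,0,0,0,0,-0.1,0.05,0,0,-0.1,0.05,0,0,-0.1,0.05,0,0,-0.1,0.05]

```text
t: 34.45
tcp_pos: [0.5975, 0.1913, 0.1412]
tcp_rot: [-0.419, -3.089, 0.023]
wrist_force: [-0.0, 0.5, -3.8]
finger_gap: 0.0617
```

```bash
python3 to.py .600 .184 .14 .135
```

```text
t 34.45 tcp [0.598 0.191 0.141] yaw 1.301 zax [-0.026 -0.012 -1.   ] F [-0.016  0.461 -3.807] gap 0.0617 j6 -1.0436245040028194
shift cm [-0.437 -0.636  0.117] turn 1.166
```

Request:
drive_tool:
  commands: [0,0,-0.1,0.05,0,0,-0.1,0.05,0,0,-0.1,0.05,0,0,-0.1,0.05,0,0,-0.1,0.05,0,0,-0.1,0.05,0,0,-0.1,0.05,0,0,-0.1,0.05,0,0,-0.1,0.05,0,0,-0.1,0.05]

```text
t: 35.28
tcp_pos: [0.5993, 0.1873, 0.1507]
tcp_rot: [-1.217, -2.876, 0.04]
wrist_force: [-0.8, 0.3, -3.5]
finger_gap: 0.0619
```

```bash
python3 to.py .600 .184 .14 .135
```

```text
t 35.2833 tcp [0.599 0.187 0.151] yaw 0.77 zax [-0.027 -0.017 -0.999] F [-0.842  0.299 -3.518] gap 0.0619 j6 -0.5176646290651191
shift cm [-0.287 -0.146  1.077] turn 0.635
```

Works without tilt growth; continue.

Request:
drive_tool:
  commands: [0,0,-0.1,0.06,0,0,-0.1,0.06,0,0,-0.1,0.06,0,0,-0.1,0.06,0,0,-0.1,0.06,0,0,-0.1,0.06,0,0,-0.1,0.06,0,0,-0.1,0.06,0,0,-0.1,0.06,0,0,-0.1,0.05]

```text
t: 36.12
tcp_pos: [0.6014, 0.183, 0.1605]
tcp_rot: [-2.051, -2.369, 0.054]
wrist_force: [0.2, -0.3, -3.2]
finger_gap: 0.0617
```

Request:
drive_tool:
  commands: [0,0,0,0]

```text
t: 36.2
tcp_pos: [0.6016, 0.1826, 0.1607]
tcp_rot: [-2.055, -2.367, 0.054]
wrist_force: [0.4, 0.7, -3.6]
finger_gap: 0.062
```

```bash
python3 to.py .600 .184 .14 .135;python3 shot.py s wrist side scene
```

```text
t 36.2 tcp [0.602 0.183 0.161] yaw 0.141 zax [-0.028 -0.021 -0.999] F [ 0.426  0.662 -3.643] gap 0.062 j6 0.10490896084462639
shift cm [ 0.199 -0.078  2.074] turn 0.006
36.2 [0.6016 0.1826 0.1607] [-2.0546 -2.3666  0.0541] [ 0.4256  0.662  -3.6427] 0.06202954088533155 [ 0.2488  0.1987  1.1762 -0.0142  1.7991  0.1049]
```

View pics/side_s.png

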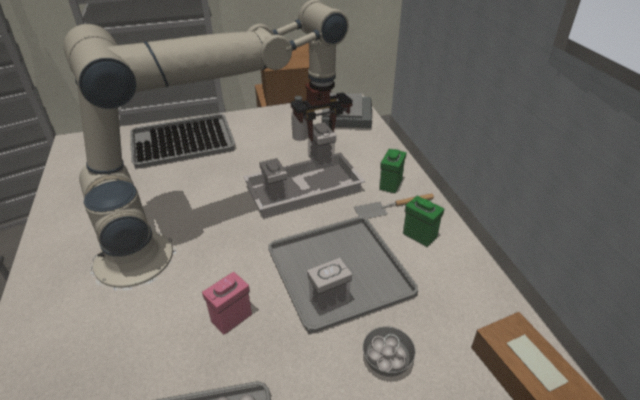

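View pics/wrist_s.png

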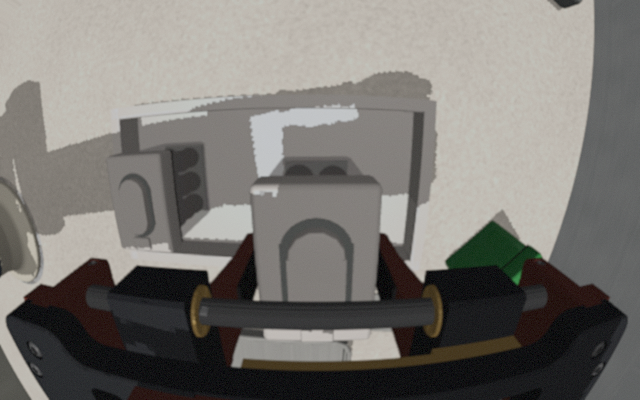

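Request:
drive_tool:
  commands: [0.1,0,2.5,0,0.1,0,2,0,0,0,1,0,0,0,0.5,0,0,0,0,0]

```text
t: 36.77
tcp_pos: [0.6004, 0.1832, 0.0998]
tcp_rot: [-2.045, -2.377, 0.051]
wrist_force: [0.6, -0.2, -2.8]
finger_gap: 0.0617
```

```bash
python3 to.py .600 .184 .066 .135
```

```text
t 36.7667 tcp [0.6   0.183 0.1  ] yaw 0.15 zax [-0.025 -0.021 -0.999] F [ 0.628 -0.238 -2.829] gap 0.0617 j6 0.09911080719636338
shift cm [0.14  0.072 3.379] turn 0.015
```

Request:
drive_tool:
  commands: [0.05,0,0.7,0,0.05,0,0.7,0,0,0,0.7,0,0,0,0.5,0,0,0,0.3,0,0,0,0,0]

```text
t: 37.27
tcp_pos: [0.6008, 0.1839, 0.071]
tcp_rot: [-2.045, -2.38, 0.046]
wrist_force: [-0.9, 0.4, -2.8]
finger_gap: 0.0618
```

Request:
drive_tool:
  commands: [0,0,0.1,0]

```text
t: 37.35
tcp_pos: [0.6009, 0.1839, 0.0702]
tcp_rot: [-2.046, -2.38, 0.045]
wrist_force: [0.9, -0.8, -3.6]
finger_gap: 0.0616
```

Request:
drive_tool:
  commands: [0,0,0.1,0]

```text
t: 37.43
tcp_pos: [0.6009, 0.1838, 0.0693]
tcp_rot: [-2.046, -2.38, 0.045]
wrist_force: [-0.3, 0.7, -2.5]
finger_gap: 0.0616
```

Request:
drive_tool:
  commands: [0,0,0.15,0]

```text
t: 37.52
tcp_pos: [0.6011, 0.1839, 0.0681]
tcp_rot: [-2.046, -2.38, 0.044]
wrist_force: [-0.8, -0.4, -3.8]
finger_gap: 0.0616
```

Request:
drive_tool:
  commands: [0,0,0.1,0]

```text
t: 37.6
tcp_pos: [0.6012, 0.1839, 0.0672]
tcp_rot: [-2.046, -2.38, 0.044]
wrist_force: [-1.0, 0.3, -3.5]
finger_gap: 0.0619
```

Request:
drive_tool:
  commands: [0,0,0.1,0]

```text
t: 37.68
tcp_pos: [0.6013, 0.1839, 0.0664]
tcp_rot: [-2.046, -2.381, 0.043]
wrist_force: [-0.7, -2.2, 2.3]
finger_gap: 0.062
```

Request:
drive_tool:
  commands: [0,0,0.1,0]

```text
t: 37.77
tcp_pos: [0.6014, 0.1837, 0.0663]
tcp_rot: [-2.047, -2.381, 0.043]
wrist_force: [-2.8, -1.4, 4.3]
finger_gap: 0.062
```

Contact. Release and lift.

Request:
drive_tool:
  commands: [0,0,0.05,0,0,0,0,0]

```text
t: 37.93
tcp_pos: [0.6016, 0.1839, 0.0666]
tcp_rot: [-2.047, -2.381, 0.041]
wrist_force: [0.9, 0.3, -3.5]
finger_gap: 0.0617
```

Request:
drive_tool:
  commands: [0,0,0,0,0,0,0,0,0,0,0,0,0,0,0,0,0,0,0,0,0,0,0,0]
  claw: 0

```text
t: 38.43
tcp_pos: [0.6033, 0.1843, 0.0689]
tcp_rot: [2.047, 2.381, -0.034]
wrist_force: [1.8, 0.1, -0.9]
finger_gap: 0.0878
```

Request:
drive_tool:
  commands: [0,0,-0.8,0,0,0,-0.8,0,0,0,-1,0,0,0,-1,0,0,0,-1,0,0,0,-1,0,0,0,-1,0,0,0,-1,0,0,0,-1,0,0,0,-1,0]

```text
t: 39.27
tcp_pos: [0.6046, 0.1862, 0.1755]
tcp_rot: [2.046, 2.38, -0.033]
wrist_force: [0.0, -0.0, -0.1]
finger_gap: 0.0879
```

```bash
python3 shot.py t wrist side scene
python3 - <<'E'
from h import *
a=cv2.imread("pics/side_t.png")[140:330,230:430];b=cv2.imread("pics/scene_t.png")[130:280,200:420]
cv2.imwrite("pics/z12.png",np.hstack([cv2.resize(a,(400,380),interpolation=3),cv2.resize(b,(400,380),interpolation=3)]))
E
```

```text
39.2667 [0.6046 0.1862 0.1755] [ 2.0461  2.3801 -0.0327] [ 0.0331 -0.0243 -0.1478] 0.08794581447903943 [ 0.2534  0.1936  1.1557 -0.0145  1.8078  0.0994]
```

View pics/z12.png

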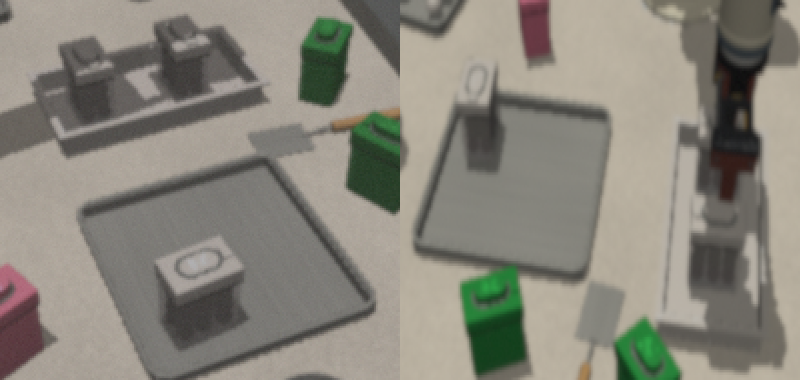

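View pics/wrist_t.png

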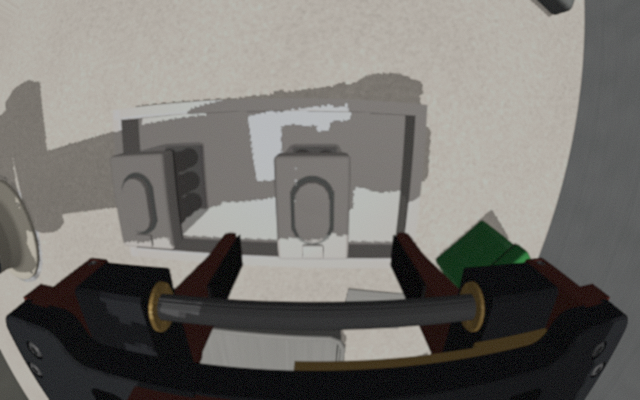

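```bash
python3 -c "
from workcell import env
print(env.hand_in())"
```

```text
the job is handed in; nothing more can be done
None
```

I pressed all three lids to the hard stop (about 15–22 N) and let go. Two were worn, and I stood them upright in the white tub. The job was handed in at about 39 s of the 72 s allowed; no verdict is reported.

| Canister (starting position) | Button after release | Where it is now |
|---|---|---|
| Near the tray's outer corner, about (0.486, −0.298) | Stayed down: sealed | Left on the steel tray |
| About (0.458, −0.138) | Came part of the way back up: worn | Upright on the tub floor |
| About (0.608, −0.208) | Came part of the way back up: worn | Upright on the tub floor |

I lowered both worn canisters until the wrist force showed contact, then released them. The contact heights matched the tub floor.

- **Last checks:** the final pictures show both worn canisters upright inside the tub with their buttons half up. The sealed one is still on the steel tray with its button flush. The spatula looks unmoved, I never went near the bowl or the bottle, and the gripper was open and clear above.
- **Fingertip position disagreed with the text:** they touched the buttons with the reported TCP about 33 mm lower than "8 mm ahead of the TCP" would give. I worked from the measured contact height instead.
- **Tool tilt:** fast moves and turns tilted the tool, up to about 6° with the gripper empty. I brought it back to about 1° or less before each grasp. While carrying, it was at most about 2°, with the second canister about 1° off vertical at touchdown.

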